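# Draw the core from a vault-lock housing

## Task

Take the pin spanner from its stand, set both prongs in the two holes of the lock ring on the leaning lock housing, turn the ring anticlockwise (seen from its face) to its stop to free the core, and put the spanner back in its stand. Then draw the brass core straight out of the housing without forcing it and lay it in the leaning V-rest with its foot against the stop. Leave the ring open and the other things on the bench where they are.

Things in the scene. Friction and masses are not known exactly. Their poses are not given: they have to be found in the camera images.
- fixture: grey bench fixture, base plate 150 x 120 x 12 mm fixed to the table (position and yaw vary); origin centre of its underside. It carries the lock housing, which leans 30 degrees from vertical towards the fixture's -x (the robot's side).
- housing: dark steel sleeve on the fixture, 52 mm across with an 82 mm flange; bore 23.6 mm across, 54 mm deep. Origin: centre of the bore's mouth, 112 mm above the table, 10 mm to the -x side of the fixture's origin; z outwards along the bore (30 degrees from vertical), y horizontal. Four small blocks (5 mm high) on the mouth keep the core's ears from turning.
- collar (a joint): angle of the steel lock ring about the housing's z axis: grows anticlockwise seen from outside, from 0 (locked; starts at 0 to 0.12) to its stop at 1.05 rad. About 0.08 N m of friction; it stays where left. Two inner lugs of the ring cover the core's ears and hold the core in; beyond 0.8 rad the ears are clear.
- collar_face (a point): centre of the ring's outer face, on the axis 14 mm out from the bore's mouth; z outwards, x along the line through the two prong holes, turning with the ring (joint 0: x at -30 degrees to the housing's x). Ring 76 mm across. Holes about 10 x 10 mm, 31 mm either side of the axis, 14 mm deep to the housing's flange. The core's tang stands 30 mm out of the middle of the face.
- core: brass lock core, 94 mm long, 0.2 to 0.4 kg. Origin: centre of the shaft's foot; z towards the tang. Round shaft 22 mm across, z 0 to 50; flange 28 mm across with two ears along y, 42 mm over all, z 50 to 56; flat tang 22 mm (x) by 12 mm (y), z 56 to 94. It starts fully in the housing, flange on the mouth, foot 50 mm down the bore, axes along the housing's.
- spanner: steel pin spanner, 0.16 kg: two round prongs 6 mm across, 62 mm apart along x, z 0 to 44; crossbar 74 (x) x 24 x 8 mm, z 44 to 52; flat grip 24 mm (x) by 14 mm (y), z 52 to 92. Origin: midway between the prong tips; z towards the grip. Same after a half turn. With the prong tips 4 mm off the bottom of the holes the crossbar is 4 mm clear of the tang.
- stand: light wooden stand fixed to the table (position and yaw vary): two rails 90 mm long (x), 14 mm thick, with a 12 mm slot along x between them, tops 56 mm above the table. Origin: centre of its underside. The spanner hangs in it upright, prongs in the slot, crossbar along x on the rails' tops, prong tips 12 mm above the table.
- cradle: aluminium V-rest, base plate 120 x 80 x 10 mm fixed to the table (position and yaw vary); origin centre of its underside. It carries the leaning trough.
- trough: the V-trough of the rest, leaning 40 degrees. Origin: where the centre of the core's foot comes to rest, 36 mm above the table, 30 mm to the +x side of the cradle's origin; z up the trough (towards the cradle's -x), y horizontal, x out of its open side. Two faces at 45 degrees, 11 mm from the z axis, 44 mm long; a stop at z = 0. The core lies tang up, axis on z; released it slides to the stop.
- pin_tray: low grey plastic tray of small compartments, 70 x 130 x 22 mm; origin centre of its underside; loose, to be left alone
- padlock: brass padlock lying flat, 24 mm thick, body 45 x 55 mm; origin centre of its underside; loose, to be left alone
- rim_lock: flat dark steel door lock, 70 x 100 x 24 mm, with a round brass boss; origin centre of its underside; loose, to be left alone
- lube_can: white can 52 mm across, 120 mm tall; origin centre of its underside; loose, to be left alone
- screwdriver: black-handled screwdriver lying flat; origin on its underside; loose, to be left alone
- hammer: wood-handled hammer lying flat; origin on its underside; loose, to be left alone

How it is judged:
By the outcome, as a careful person would: the job done as asked, in the order asked, and still so for the second after the job is handed in, with the robot touching nothing.
It also fails if it takes over 67 s, if anything falls off the work surface, if the arm or the gripper's body presses on something with over 40 N, if the wrist force passes 120 N, or if a joint passes its speed limit or range.

## Robot

A 6-joint arm with a two-finger parallel gripper is mounted at the origin on the work surface. World frame = base frame: x ahead of the robot, y to its left, z up, the work surface at z = 0. Lengths are in m, angles in degrees, forces in N, time in s.
With the tool pointing down it reaches from about 0.375 to 0.9 m from the base axis. Payload 3.1 kg.
Tool frame: the origin (TCP) lies midway between the tips of the shut fingers; the grasp point (between the pads) lies 19 mm behind it; z points along the fingers, y is the line along which they close (so a half turn about z gives the same grasp; the last joint's range is limited). The gripper opens to 87 mm and grips with 3 to 60 N. Pads are 19 mm wide; open, the fingers measure 117 mm over their backs; the gripper's body (75 mm by 190 mm) begins 51 mm behind the grasp point.
Start: joints at [52.798, 30.224, 82.088, -0, 67.689, -10.227], TCP at [0.283, 0.557, 0.223] pointing down, gripper open.
Joint ranges: [-176.69, 176.69], [-43.24, 126.21], [12.49, 139.97], [-82, 262], [0, 151.66], [-163.58, 163.58]. Speed limits (degrees/s): [159.86, 159.86, 180, 180, 180, 180].

## Interface

Orientations are given as a 3x3 rotation matrix whose columns are the frame's x, y, z axes.
In Python, from rig import bot gives the robot as it stands.
- The arm moves only by the shell command python3 steer.py 'ROWS'. ROWS is rows parted by semicolons, their numbers by spaces, 1 to 20 of them, each of 7 numbers: dx, dy, dz in m, then a rotation vector rx, ry, rz in degrees, then the opening from 0.0 (shut) to 1.0 (fully open); each row is the pose to reach, as a shift and turn from the pose commanded when the command began, along the tool's axes at that moment; what a row does not reach only later rows make up. A row lasts 1/10 s, in which the tool goes at most 0.05 m and 8.59 degrees, less where a joint would pass 70% of its speed; a pose out of reach is approached as far as the arm can. The fingers move at their own pace and stop on an object; the grip force is fixed at half the most. Time passes only in rows, so rows that do not move let the fingers close. It prints the time, the measured TCP pose, the force, the opening and the grip force at its end.
- bot.read_state(): the state, without advancing time (a new reading comes with each control period).
- bot.capture(name): name is "side" or "top" or "wrist"; returns a dict with "color" (384x512x3 uint8, red, green, blue), "K" (3x3 intrinsics, pixels), "view" (4x4, takes a point from world to camera coordinates); the wrist camera has in their place "mount" (4x4, takes a point from camera to tool coordinates, whose origin is the TCP and whose axes are the flange's). Camera axes: x right, y up, looking along -z (the intrinsics and any distortion apply to the point x, -y, -z); pixel columns grow to the right and rows downward; lengths in m; the calibration is good to about 2 mm. A picture is of the moment at which its call begins: read the wrist's pose just before it. There is no depth.
- bot.hand_in(): hands the job in; it is judged then, once.
The state is a dict: "time_s": time; "joint_positions": joint angles; "qvel": joint speeds; "tau": joint torques, N m; "position": TCP position; "tcp_rot": TCP orientation; "force": force on the tool from outside, world axes, zero at the start; "moment": the same for the moment, N m; "opening": opening from 0.0 (shut) to 1.0 (fully open); "grasp_force": force on a finger pad.
Only numpy, scipy, OpenCV 4.12 (cv2) and the standard library are available. Lean on these libraries where they do the work, as an engineer would, in place of code of your own. Each camera call takes 0.05 s, during which the arm holds its last target. There are 200 camera calls.

## Working session

There is one attempt and no reset: what is moved stays moved. The work goes in short steps, Python scripts to look and compute and a shell command to move; the robot and the scene stay as the last step left them, time stands still between calls to the robot, and variables do not carry over. Pictures are saved under pics/ and viewed, at most 10 in all, crops included, and the job is handed in when it is done.

```bash
ls; mkdir -p pics; python3 - <<'E'
from rig import bot
import cv2,numpy as np
s=bot.read_state();print(s)
for n in("side","top"):
    c=bot.capture(n);cv2.imwrite(f"pics/{n}0.png",c["color"][:,:,::-1]);print(n,c["K"],c["view"],[k for k in c])
    np.savez(f"{n}0.npz",**{k:c[k] for k in("color","K","view")})
E
```

```text
pics
rig.py
steer.py
{'time_s': 0.0, 'joint_positions': array([ 5.27991545e+01,  3.02773584e+01,  8.21563278e+01, -4.96811324e-04,
        6.76901481e+01, -1.02265937e+01]), 'qvel': array([ 0.07909773,  0.03412402, -0.12229436, -0.08250057,  0.04065378,
       -0.08167368]), 'tau': array([-5.55634670e-04, -4.40047181e+01, -1.76589471e+01,  6.32540113e-02,
        5.84068056e-02, -1.99792689e-04]), 'position': array([0.28301032, 0.55642601, 0.22158921]), 'tcp_rot': array([[-8.91211706e-01,  4.53585718e-01, -1.30036508e-03],
       [ 4.53587426e-01,  8.91210114e-01, -1.72638314e-03],
       [ 3.75835774e-04, -2.12840211e-03, -9.99997664e-01]]), 'force': array([-0.2287746 ,  0.33414327, -0.54061276]), 'moment': array([-0.00905857, -0.02249717,  0.01057646]), 'grasp_force': 0.0, 'opening': 1.0004309722225329}
side [[431.46820102   0.         251.27774632]
 [  0.         431.46820102 190.18924669]
 [  0.           0.           1.        ]] [[ 0.983143   -0.1826713  -0.00781211 -0.54514433]
 [ 0.1132006   0.5745842   0.81057919 -0.16951829]
 [-0.14358084 -0.7977996   0.58557694 -1.17175147]
 [ 0.          0.          0.          1.        ]] ['color', 'K', 'view']
top [[397.82398509   0.         253.09342756]
 [  0.         397.82398509 191.50086919]
 [  0.           0.           1.        ]] [[-0.00819117 -0.99985747  0.01476326  0.03330462]
 [ 0.99545491 -0.00675248  0.09499433 -0.57072509]
 [-0.09488111  0.01547428  0.99536834 -1.24029483]
 [ 0.          0.          0.          1.        ]] ['color', 'K', 'view']
```

```bash
python3 -c "
import cv2
for n in('top','side'):
    cv2.imwrite(f'pics/{n}0b.png',cv2.resize(cv2.imread(f'pics/{n}0.png'),(800,600),interpolation=cv2.INTER_CUBIC))"
```

```text
(no output)
```

View pics/top0b.png

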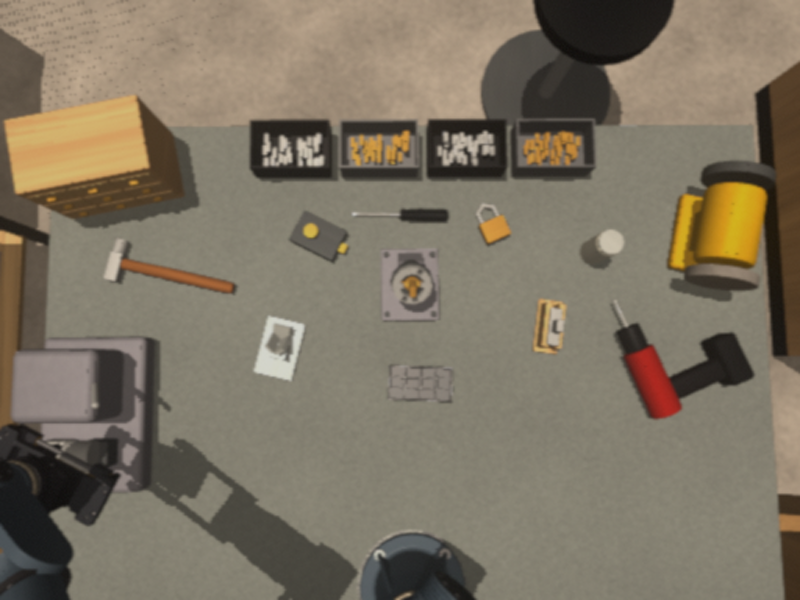

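View pics/side0b.png

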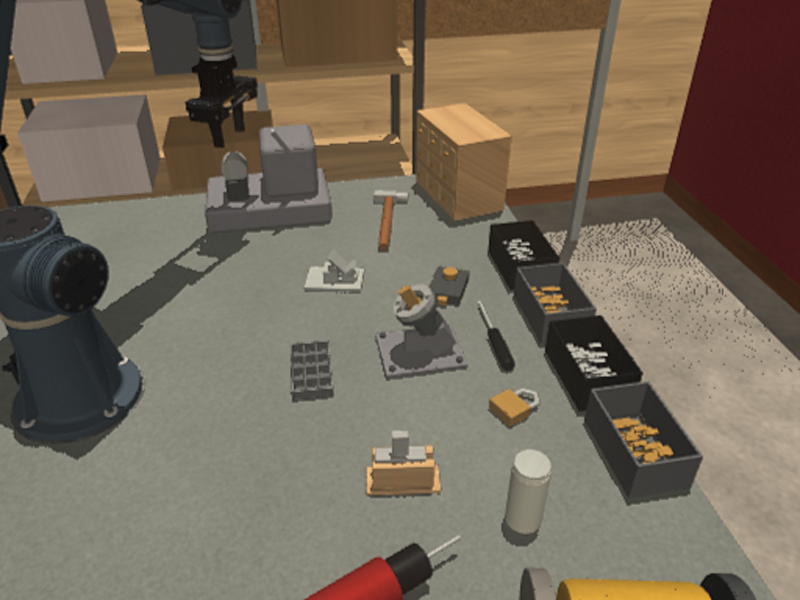

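The top view (800 px wide) shows the fixture at (410,285), the stand with the spanner at (550,326), the V-rest at (279,348), the tray at (421,383), the can at (609,243) and the padlock at (493,228). The side view agrees, with the housing leaning towards the robot. Next I'll get coarse positions from masks.

```bash
cat >h.py <<'E'
import numpy as np,cv2
from rig import bot
def load(f):
    d=np.load(f);return d["color"],d["K"],d["view"]
def ray(K,V,px):
    V=np.asarray(V);R=V[:3,:3];o=-R.T@V[:3,3]
    d=np.array([(px[0]-K[0,2])/K[0,0],-(px[1]-K[1,2])/K[1,1],-1.]);return o,R.T@d
def plane(K,V,px,z):
    o,d=ray(K,V,px);return o+d*(z-o[2])/d[2]
def proj(K,V,p):
    c=V[:3,:3]@np.asarray(p)+V[:3,3];return np.array([K[0,0]*c[0]/-c[2]+K[0,2],K[1,1]*-c[1]/-c[2]+K[1,2]])
def wrist(name=None):
    s=bot.read_state();c=bot.capture("wrist")
    T=np.eye(4);T[:3,:3]=s["tcp_rot"];T[:3,3]=s["position"]
    V=np.linalg.inv(T@c["mount"])
    if name: cv2.imwrite(f"pics/{name}.png",c["color"][:,:,::-1]);np.savez(f"{name}.npz",color=c["color"],K=c["K"],view=V)
    return c["color"],c["K"],V,s
E
python3 - <<'E'
from h import *
im,K,V=load("top0.npz");hsv=cv2.cvtColor(im,cv2.COLOR_RGB2HSV)
def show(nm,box,mask,z):
    x0,y0,x1,y1=box;m=np.zeros_like(mask);m[y0:y1,x0:x1]=mask[y0:y1,x0:x1]
    cs,_=cv2.findContours(m,0,2);c=max(cs,key=cv2.contourArea)
    r=cv2.minAreaRect(c);b=[plane(K,V,p,z)[:2] for p in cv2.boxPoints(r)]
    print(nm,cv2.contourArea(c),np.round(r[0],1),"centre",np.mean(b,0).round(4),"edges",[(round(1000*np.linalg.norm(b[i]-b[i-1]),1),round(float(np.degrees(np.arctan2(*(b[i]-b[i-1])[::-1]))),1)) for i in range(2)])
for p in((262,217),(352,208),(344,208),(175,205),(185,225),(180,240),(250,165),(230,217),(268,200)):print(p,im[p[1],p[0]],hsv[p[1],p[0]])
white=((hsv[...,1]<25)&(hsv[...,2]>190)).astype(np.uint8)*255
show("cradle",(155,195,205,250),white,.010)
wood=((hsv[...,0]<25)&(hsv[...,1]>90)).astype(np.uint8)*255
show("stand",(335,185,370,232),wood,.05)
fx=((hsv[...,0]>130)|(hsv[...,0]<12)).astype(np.uint8)*255
show("fixture",(235,150,290,212),fx,.012)
E
python3 - <<'E'
import cv2
a=cv2.imread('pics/top0.png');s=cv2.imread('pics/side0.png')
f=lambda i,y,x,h,w:cv2.resize(i[y:y+h,x:x+w],(400,300),interpolation=cv2.INTER_CUBIC)
import numpy as np
cv2.imwrite('pics/m1.png',np.vstack([np.hstack([f(a,150,222,75,100),f(a,180,320,60,80)]),np.hstack([f(a,190,140,60,80),f(s,150,180,60,80)])]))
E
```

```text
(262, 217) [131 127 113] [ 23  35 131]
(352, 208) [166 155 142] [ 16  37 166]
(344, 208) [166 133  85] [ 18 124 166]
(175, 205) [210 210 200] [ 30  12 210]
(185, 225) [104 100  91] [ 21  32 104]
(180, 240) [210 211 199] [ 33  15 211]
(250, 165) [156 144 140] [  8  26 156]
(230, 217) [133 129 113] [ 24  38 133]
(268, 200) [145 134 130] [  8  26 145]
cradle 795.5 [178.4 222.5] centre [0.475  0.2683] edges [(np.float64(74.2), 75.6), (np.float64(116.3), -13.4)]
stand 315.5 [351.2 208.6] centre [ 0.5133 -0.2769] edges [(np.float64(56.8), 83.2), (np.float64(106.7), -8.0)]
fixture 1471.5 [262.  181.5] centre [ 6.05e-01 -3.00e-04] edges [(np.float64(146.4), -0.3), (np.float64(117.0), -90.3)]
```

View pics/m1.png

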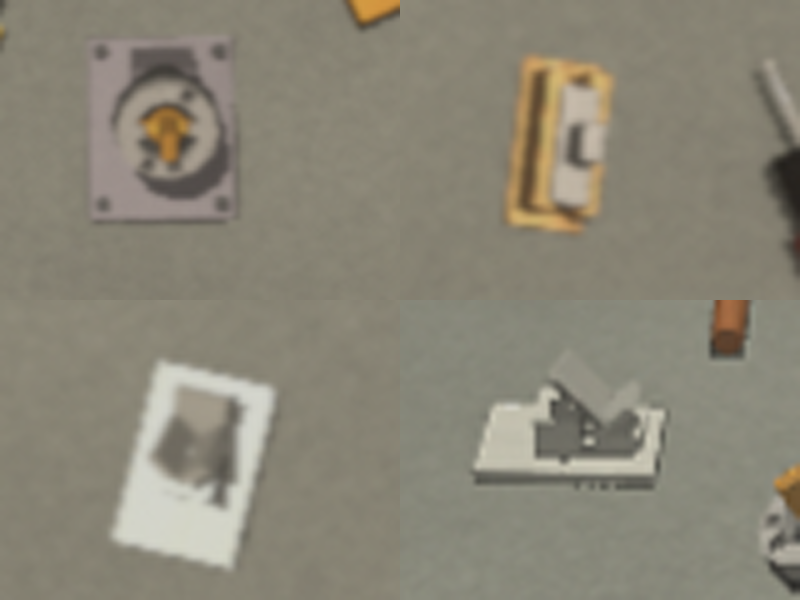

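The crops show the hole line at about -30°, with holes at (188,93) and (148,163). The ring is still locked and the ears lie along y. The spanner's crossbar runs along the stand. The trough sits at the far end of its plate with its open top towards the robot. I'll move above the stand for a closer look.

```bash
python3 steer.py '-.05 -.05 -.05 0 0 0 1;-.582 -.632 -.06 0 0 -19 1;-.582 -.632 -.06 0 0 -19 1;-.582 -.632 -.06 0 0 -19 1;-.582 -.632 -.06 0 0 -19 1;-.582 -.632 -.06 0 0 -19 1;-.582 -.632 -.06 0 0 -19 1;-.582 -.632 -.06 0 0 -19 1;-.582 -.632 -.06 0 0 -19 1;-.582 -.632 -.06 0 0 -19 1;-.582 -.632 -.06 0 0 -19 1;-.582 -.632 -.06 0 0 -19 1;-.582 -.632 -.06 0 0 -19 1;-.582 -.632 -.06 0 0 -19 1;-.582 -.632 -.06 0 0 -19 1;-.582 -.632 -.06 0 0 -19 1;-.582 -.632 -.06 0 0 -19 1;-.582 -.632 -.06 0 0 -19 1;-.582 -.632 -.06 0 0 -19 1;-.582 -.632 -.06 0 0 -19 1'
python3 - <<'E'
from h import *
im,K,V,s=wrist("w1")
print(s["joint_positions"].round(1),s["position"].round(4),bot.read_state()["qvel"].round(1));print(np.linalg.inv(V).round(3),K)
for p in((.5133,-.277,0),(.5133,-.277,.104)):print(proj(K,V,p))
cv2.imwrite("pics/w1b.png",cv2.resize(im[:,:,::-1],(800,600)))
E
```

```text
time_s: 2.1
position: [0.5147, -0.2697, 0.2817]
tcp_rot: [[-0.99, 0.14, -0.002], [0.14, 0.99, 0.002], [0.002, 0.002, -1.0]]
force: [0.3, 0.5, -0.9]
opening: 1.0
grasp_force: 0.0
[ -38.7   23.3   84.3    0.    72.6 -120.7] [ 0.5147 -0.2697  0.2817] [ 1.  -0.8  0.7 -0.1 -0.1 -0.2]
[[ 0.14  -0.954 -0.266  0.441]
 [ 0.99   0.135  0.036 -0.261]
 [ 0.002 -0.269  0.963  0.443]
 [ 0.     0.     0.     1.   ]] [[318.86654464   0.         251.91883378]
 [  0.         318.86654464 197.56444921]
 [  0.           0.           1.        ]]
[246.99912742 163.58695098]
[245.74481095 179.47368369]
```

View pics/w1b.png

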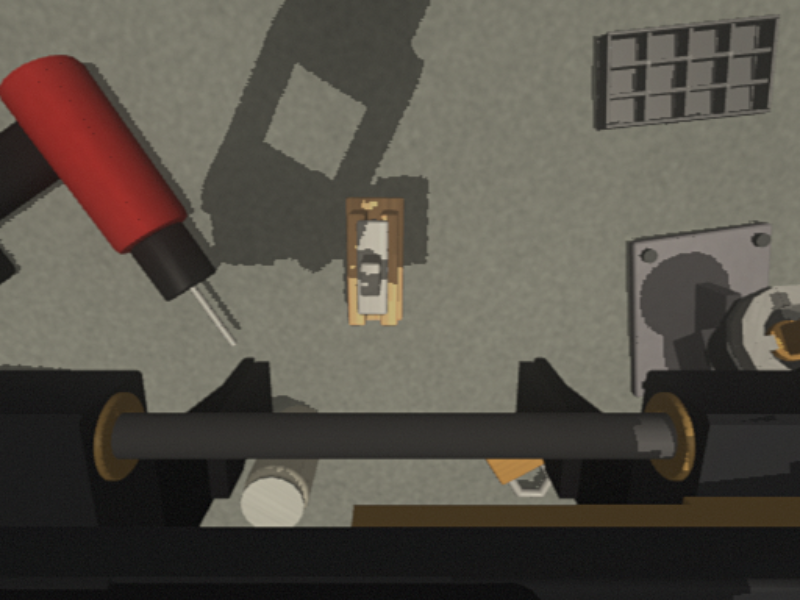

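The wrist view shows the stand at (375,262) of 800, aligned with the image's vertical. The crossbar runs from (373,221) to (373,314) and the grip's top is near (372,275). I'll zoom in on the mask edges.

```bash
python3 - <<'E'
from h import *
im,K,V=load("w1.npz")
c=im[120:215,205:275,::-1];c=cv2.resize(c,None,fx=6,fy=6,interpolation=cv2.INTER_NEAREST)
for i in range(0,70,10):cv2.putText(c,str(205+i),(i*6,8),0,.35,(0,0,255),1);cv2.line(c,(i*6,10),(i*6,16),(0,0,255),1)
for i in range(0,95,10):cv2.putText(c,str(120+i),(0,i*6+4),0,.35,(0,0,255),1)
cv2.imwrite("pics/c1.png",c)
E
```

```text
(no output)
```

View pics/c1.png

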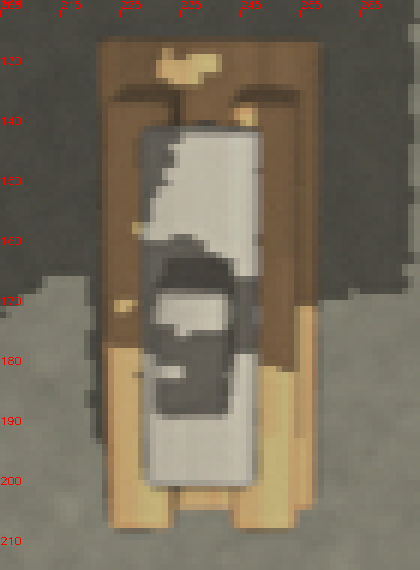

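```bash
python3 - <<'E'
from h import *
im,K,V=load("w1.npz")
P=lambda x,y,z:plane(K,V,(x-.5,y-.5),z)
a,b=P(238.67,140.8,.064),P(238.67,201.2,.064)
print("bar",a,b,np.linalg.norm(a-b),(a+b)/2,np.degrees(np.arctan2(*(b-a)[1::-1])), "w",np.linalg.norm(P(229,170,.064)-P(248.3,170,.064)))
l,r=P(230.8,180,.104),P(243.9,180,.104);print("grip",l,r,np.linalg.norm(l-r),(l+r)/2,"far end",P(237.5,189.2,.104))
c=[P(x,y,.056) for x,y in((222.8,135.8),(254.7,135.8),(255,207.8),(223.2,207.8))]
print("rails",np.mean(c,0),np.linalg.norm(c[0]-c[1]),np.linalg.norm(c[1]-c[2]))
s=bot.read_state();print(s["tcp_rot"].round(4),s["position"])
E
```

```text
bar [ 0.47402106 -0.28093916  0.064     ] [ 0.54714286 -0.29211926  0.064     ] 0.07397156254638511 [ 0.51058196 -0.28652921  0.064     ] -8.69303017966657 w 0.02326725486782541
grip [ 0.51097607 -0.29363875  0.104     ] [ 0.51297171 -0.27952985  0.104     ] 0.014249335528039017 [ 0.51197389 -0.2865843   0.104     ] far end [ 0.52218792 -0.2879915   0.104     ]
rails [ 0.51350087 -0.28697067  0.056     ] 0.03815368035219898 0.09019028807421209
[[-0.9904  0.1385 -0.0018]
 [ 0.1385  0.9904  0.0021]
 [ 0.0021  0.0018 -1.    ]] [ 0.51466664 -0.26888402  0.28186378]
```

Sizes check out: bar 74.0 mm, grip 14.2 mm, rails 90.2 mm. Now I'll grasp the spanner.

```bash
python3 steer.py '.001 -.018 .05 0 0 .7 .6;.001 -.018 .1 0 0 .7 .5;.001 -.018 .15 0 0 .7 .5;.001 -.018 .19 0 0 .7 .4;.001 -.018 .213 0 0 .7 .4;.001 -.018 .213 0 0 .7 .4;.001 -.018 .213 0 0 .7 0;.001 -.018 .213 0 0 .7 0;.001 -.018 .213 0 0 .7 0;.001 -.018 .213 0 0 .7 0;.001 -.018 .213 0 0 .7 0;.001 -.018 .213 0 0 .7 0'
```

```text
time_s: 3.35
position: [0.5127, -0.288, 0.0711]
tcp_rot: [[-0.989, 0.151, 0.002], [0.151, 0.989, -0.001], [-0.002, -0.001, -1.0]]
force: [0.1, 1.7, 6.8]
opening: 0.16
grasp_force: 30.0
```

```bash
python3 steer.py '0 0 -.03 0 0 0 0;0 0 -.07 0 0 0 0;0 0 -.12 0 0 0 0;0 0 -.17 0 0 0 0;0 0 -.2 0 0 0 0;0 0 -.2 0 0 0 0'
cat >>h.py <<'E'
from scipy.spatial.transform import Rotation as Ro
def rel(R,p):
    s=bot.read_state();T=s["tcp_rot"]
    print("d",(T.T@(p-s["position"])).round(4),"rot",Ro.from_matrix(T.T@R).as_rotvec(degrees=True).round(2),"grip",s["opening"].round(3),s["grasp_force"].round(1),"F",s["force"].round(1),"t",s["time_s"])
def frame(fx,yaw):
    Z=Ro.from_euler("z",yaw,degrees=True).as_matrix()
    H=Z@np.array([[.866025,0,-.5],[0,1,0],[.5,0,.866025]])  # housing axes
    return H,Z@np.array([-.01,0,.112])+np.array([fx[0],fx[1],0])
def spantool(H,m,ang,h,off=0.): # ang: hole line angle deg, h: tips above mouth; returns tool pose (tip at spanner z=57, spanner centre at +off in tool x)
    S=H@Ro.from_euler("z",ang,degrees=True).as_matrix()
    R=S@np.diag([-1.,1,-1]);return R,m+H[:,2]*(h+GZ)-R[:,0]*off
GZ=.059
E
python3 - <<'E'
from h import *
im,K,V=load("top0.npz");H,m=frame((.605,-.0003),-.3)
n=H[:,2];q=m+.014*n
L=[]
for x,y in((269,173.25),(259,190.75)):
    o,d=ray(K,V,(x-.5,y-.5));t=n@(q-o)/(n@d);L.append(H.T@(o+d*t-q))
print(L,np.linalg.norm(L[0]-L[1]))
a=np.degrees(np.arctan2(*(L[0]-L[1])[1::-1]));print(a)
R,p=spantool(H,m,-28,.07);rel(R,p);print(p,bot.read_state()["position"])
E
```

```text
time_s: 3.95
position: [0.5143, -0.29, 0.2753]
tcp_rot: [[-0.989, 0.151, 0.009], [0.151, 0.989, -0.008], [-0.01, -0.007, -1.0]]
force: [0.3, -0.4, -1.3]
opening: 0.159
grasp_force: 30.0
[array([ 3.10582385e-02, -1.42378048e-02, -8.39846836e-17]), array([-2.49057774e-02,  1.43402557e-02, -8.63641529e-17])] 0.0628384963156164
-27.051157884638286Traceback (most recent call last):
  File "<stdin>", line 9, in <module>
  File "h.py", line 21, in rel
    print("d",(T.T@(p-s["position"])).round(4),"rot",Ro.from_matrix(T.T@R).as_rotvec(degrees=True).round(2),"grip",s["opening"].round(3),s["grasp_force"].round(1),"F",s["force"].round(1),"t",s["time_s"])
                                                                                                                   ^^^^^^^^^^^^^^^^^^
AttributeError: 'float' object has no attribute 'round'
```

```bash
sed -i 's/s\["opening"\].round(3),s\["grasp_force"\].round(1)/round(s["opening"],3),round(s["grasp_force"],1)/' h.py
python3 - <<'E'
from h import *
H,m=frame((.606,-.0003),-.3)
R,p=spantool(H,m,-28,.07);rel(R,p);print(p,bot.read_state()["position"])
E
```

```text
d [0.0272 0.2897 0.0494] rot [ -9.67 -28.    19.31] grip 0.159 30.0 F [ 0.3 -0.4 -1.3] t 3.95
[5.31501021e-01 9.00793054e-05 2.23717225e-01] [ 0.51428857 -0.29001821  0.27530893]
```

```bash
python3 steer.py '.01 .05 .0 -2.4 -7 4.8 0;.02 .1 .0 -4.8 -14 9.6 0;.027 .15 .01 -7.2 -21 14.4 0;.027 .2 .02 -9.67 -28 19.3 0;.027 .25 .04 -9.67 -28 19.3 0;.027 .29 .049 -9.67 -28 19.3 0;.027 .29 .049 -9.67 -28 19.3 0;.027 .29 .049 -9.67 -28 19.3 0;.027 .29 .049 -9.67 -28 19.3 0'
python3 - <<'E'
from h import *
im,K,V,s=wrist("w2")
print(s["joint_positions"].round(1))
H,m=frame((.606,-.0003),-.3)
R,p=spantool(H,m,-28,.07);rel(R,p)
for a in(-28,152):
    print(proj(K,V,m+H@np.array([.031*np.cos(np.radians(a)),.031*np.sin(np.radians(a)),.014])))
print(proj(K,V,m+.044*H[:,2]))
cv2.imwrite("pics/w2b.png",cv2.resize(im[:,:,::-1],(800,600)))
E
```

```text
time_s: 4.85
position: [0.529, 0.0021, 0.2202]
tcp_rot: [[-0.766, 0.414, 0.492], [0.477, 0.879, 0.004], [-0.43, 0.238, -0.871]]
force: [1.2, -0.4, -1.6]
opening: 0.155
grasp_force: 30.0
[ -16.9   15.7  118.2   25.9   19.6 -100.9]
d [-0.0038  0.0005 -0.0017] rot [ 0.04 -0.61 -0.31] grip 0.155 30.0 F [ 0.8  0.2 -1.5] t 4.9
[253.48842797 233.11810167]
[253.27399223 166.67988822]
[253.57814227 210.83364134]
```

View pics/w2b.png

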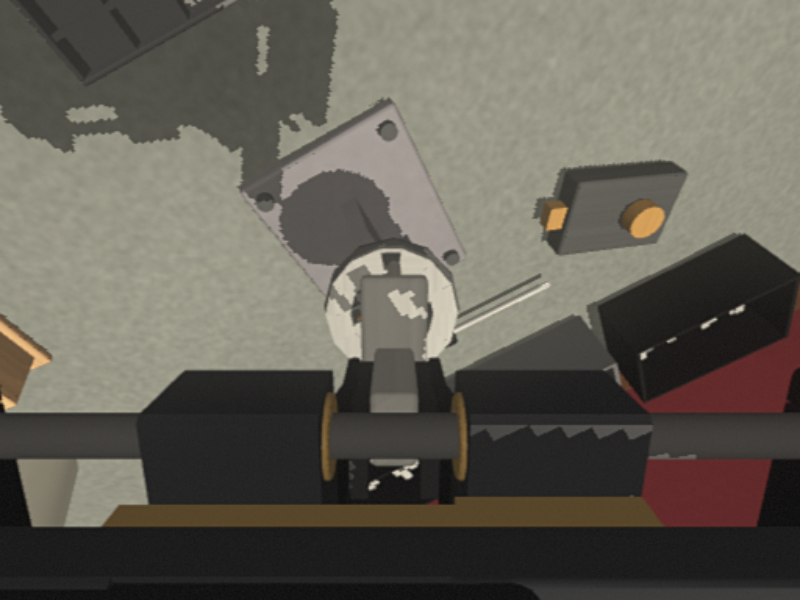

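The ring is centred near (392,305), with the near hole at (391,261). The spanner's crossbar is at (394,315), so the ring looks about 1–2 px to the left of where I predicted. A zoomed crop will refine that.

```bash
python3 - <<'E'
from h import *
im,K,V=load("w2.npz")
x0,y0,f=195,140,8
c=cv2.resize(im[y0:y0+75,x0:x0+100,::-1],None,fx=f,fy=f,interpolation=cv2.INTER_NEAREST)
c=cv2.convertScaleAbs(c,alpha=1.2,beta=10)
for i in range(0,100,10):cv2.putText(c,str(x0+i),(i*f,10),0,.4,(0,0,255),1);cv2.line(c,(i*f,12),(i*f,20),(0,0,255),1)
for i in range(0,75,10):cv2.putText(c,str(y0+i),(0,i*f+4),0,.4,(0,0,255),1)
cv2.imwrite("pics/c2.png",c)
E
```

```text
(no output)
```

View pics/c2.png

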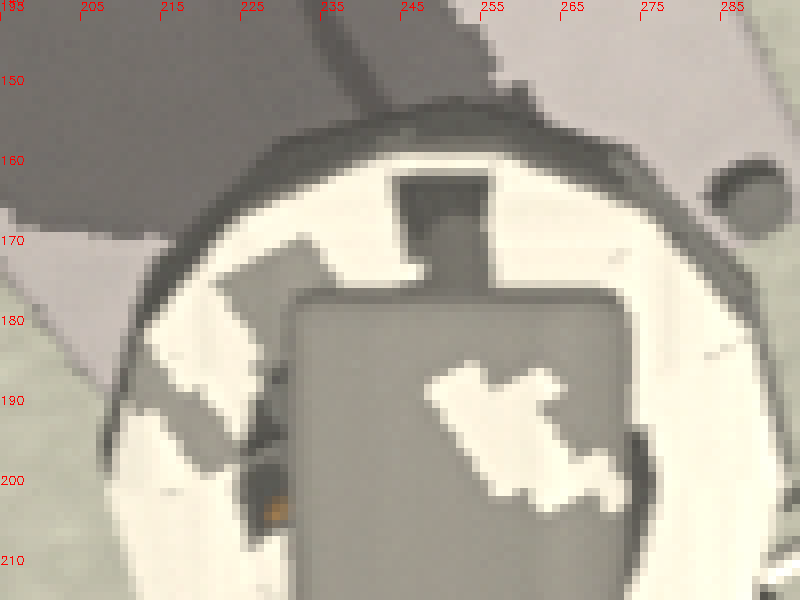

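```bash
python3 - <<'E'
from h import *
im,K,V=load("w2.npz")
s=bot.read_state();T=s["tcp_rot"];P=s["position"]
def t(x,y,tz): # pixel -> tool coords at tool-z plane
    o,d=ray(K,V,(x-.5,y-.5));o=T.T@(o-P);d=T.T@d;return o+d*(tz-o[2])/d[2]
for gz in(.057,.059):
    print("GZ",gz,"bar top face left/right/end",t(231.25,182,gz-.052),t(274,182,gz-.052),"end edges",t(252.6,178.1,gz-.052),t(252.6,176,gz-.044))
for h in(.0,): 
    H,m=frame((.606,-.0003),-.3)
    zf=(T.T@(m+.014*H[:,2]-P));print("face centre in tool (pred)",zf)
    for px in((250.2,161.9),(244.1,165),(256.3,165),(208.5,195),(292.5,200),(250.5,158.6)):print(px,t(*px,zf[2]))
# plate corners & screws not used
E
```

```text
GZ 0.057 bar top face left/right/end [ 0.03735322 -0.01229055  0.005     ] [0.03737838 0.01064978 0.005     ] end edges [ 0.03950181 -0.0008366   0.005     ] [ 0.03898848 -0.00083075  0.013     ]
GZ 0.059 bar top face left/right/end [ 0.03689942 -0.01242581  0.007     ] [0.03692488 0.01078912 0.007     ] end edges [ 0.03907372 -0.00083476  0.007     ] [ 0.03857409 -0.00082892  0.015     ]
face centre in tool (pred) [-0.00499541  0.00044545  0.11326271]
(250.2, 161.9) [ 0.03069829 -0.00284106  0.11326271]
(244.1, 165) [ 0.02797313 -0.00815911  0.11326271]
(256.3, 165) [0.02798485 0.00247288 0.11326271]
(208.5, 195) [ 0.00085849 -0.04015979  0.11326271]
(292.5, 200) [-0.00371175  0.03513328  0.11326271]
(250.5, 158.6) [ 0.03357757 -0.00257886  0.11326271]
```

```bash
cat >>h.py <<'E'
FX=(.6052,-.0022);OFF=.0017
E
python3 - <<'E'
from h import *
H,m=frame(FX,-.3)
for h in(.02,.005):
    R,p=spantool(H,m,-27.8,h,OFF);rel(R,p)
E
```

```text
d [-0.0063 -0.0015  0.0478] rot [ 0.04 -0.61 -0.51] grip 0.155 30.0 F [ 0.8  0.2 -1.5] t 4.9
d [-0.0065 -0.0015  0.0628] rot [ 0.04 -0.61 -0.51] grip 0.155 30.0 F [ 0.8  0.2 -1.5] t 4.9
```

```bash
python3 steer.py '-.006 -.0015 .02 0 -.6 -.5 0;-.0063 -.0015 .04 0 -.6 -.5 0;-.0063 -.0015 .048 0 -.6 -.5 0;-.0063 -.0015 .048 0 -.6 -.5 0;-.0063 -.0015 .048 0 -.6 -.5 0'
python3 - <<'E'
from h import *
H,m=frame(FX,-.3)
for h in(.02,.005):
    R,p=spantool(H,m,-27.8,h,OFF);rel(R,p)
im,K,V,s=wrist("w3")
c=cv2.resize(im[130:230,180:330,::-1],None,fx=5,fy=5,interpolation=cv2.INTER_CUBIC);cv2.imwrite("pics/c3.png",c)
E
```

```text
time_s: 5.4
position: [0.5569, -0.0029, 0.1812]
tcp_rot: [[-0.763, 0.409, 0.5], [0.471, 0.882, -0.002], [-0.442, 0.234, -0.866]]
force: [-0.4, -0.6, -1.8]
opening: 0.157
grasp_force: 30.0
d [0.0001 0.0002 0.0001] rot [ 0.04 -0.01 -0.05] grip 0.157 30.0 F [-0.4 -0.6 -1.8] t 5.4
d [0.     0.0001 0.0151] rot [ 0.04 -0.01 -0.05] grip 0.157 30.0 F [-0.4 -0.6 -1.8] t 5.4
```

View pics/c3.png

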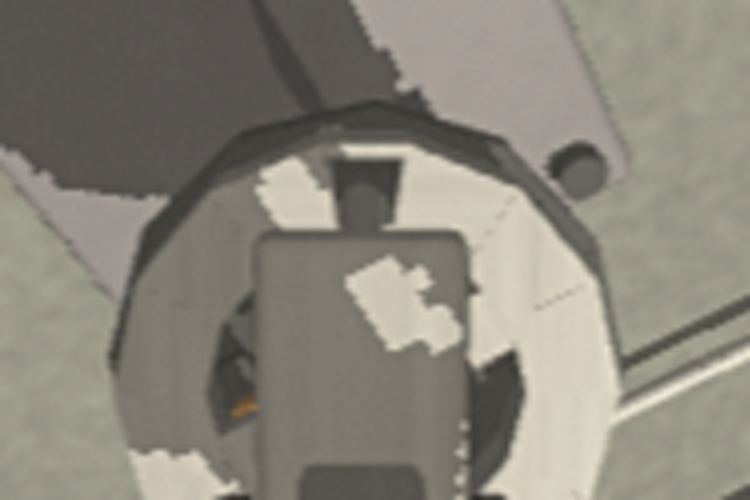

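The near prong at column 366 of the crop is centred on the hole, which spans 332–403. Now inserting.

```bash
python3 steer.py '0 0 .005 0 0 0 0;0 0 .01 0 0 0 0;0 0 .015 0 0 0 0;0 0 .015 0 0 0 0;0 0 .015 0 0 0 0'
python3 - <<'E'
from h import *
H,m=frame(FX,-.3)
R,p=spantool(H,m,-27.8,.005,OFF);rel(R,p);print(bot.read_state()["moment"].round(2))
E
```

```text
time_s: 5.95
position: [0.5643, -0.0011, 0.1679]
tcp_rot: [[-0.765, 0.406, 0.5], [0.469, 0.883, -0.0], [-0.441, 0.234, -0.866]]
force: [0.0, -0.1, -0.9]
opening: 0.157
grasp_force: 30.0
d [-0.0011 -0.0013 -0.0002] rot [ 0.11 -0.08  0.09] grip 0.157 30.0 F [ 0.  -0.1 -0.9] t 5.95
[0.02 0.5  0.01]
```

```bash
python3 steer.py '-.0005 -.0005 0 0 0 -6 0;-.0009 -.0005 0 0 0 -12 0;-.0009 -.0005 0 0 0 -18 0;-.0009 -.0005 0 0 0 -24 0;-.0008 -.0004 0 0 0 -30 0;-.0006 -.0003 0 0 0 -36 0;-.0005 0 0 0 0 -42 0;-.0003 0 0 0 0 -48 0;-.0002 0 0 0 0 -54 0;-.0002 0 0 0 0 -57 0;-.0002 0 0 0 0 -57 0;-.0002 0 0 0 0 -57 0'
python3 - <<'E'
from h import *
H,m=frame(FX,-.3)
R,p=spantool(H,m,30.16,.005,OFF);rel(R,p);s=bot.read_state();print("Mz about tool z",(s["tcp_rot"].T@s["moment"]).round(3),s["joint_positions"].round(1))
E
```

```text
time_s: 7.15
position: [0.5661, 0.0017, 0.1715]
tcp_rot: [[-0.764, -0.417, 0.492], [-0.483, 0.876, -0.008], [-0.427, -0.243, -0.871]]
force: [-2.4, -3.8, -3.4]
opening: 0.16
grasp_force: 30.0
d [ 0.004  -0.001   0.0021] rot [ 0.02 -0.61 -1.03] grip 0.16 30.0 F [-2.4 -3.8 -3.4] t 7.15
Mz about tool z [-0.011  1.448  0.096] [ -14.9   23.9  116.4   32.3   12.9 -163.5]
```

Joint 6 hit its limit near the end of the turn. The spanner is symmetric, so I'll back out, give it a half turn and finish the turn from there.

```bash
python3 steer.py '0 0 0 0 0 2 0;0 0 -.01 0 0 2 0;0 0 -.02 0 0 2 0;0 0 -.026 0 0 2 0;0 0 -.026 0 0 2 0'
python3 - <<'E'
from h import *
H,m=frame(FX,-.3)
R,p=spantool(H,m,27,.03,OFF);rel(R,p)
R=R@np.diag([-1.,-1,1]);p=m+H[:,2]*.089-R[:,0]*OFF;rel(R,p);s=bot.read_state();print(s["joint_positions"].round(1))
im,K,V,s=wrist("w4")
E
```

```text
time_s: 7.65
position: [0.5546, 0.002, 0.1958]
tcp_rot: [[-0.776, -0.39, 0.495], [-0.453, 0.892, -0.008], [-0.438, -0.23, -0.869]]
force: [-0.1, 0.2, -1.7]
opening: 0.159
grasp_force: 30.0
d [ 0.0061 -0.0004  0.0039] rot [-0.12 -0.43  0.19] grip 0.159 30.0 F [-0.1  0.2 -1.7] t 7.65
d [ 0.0095 -0.0004  0.004 ] rot [   0.67   -0.19 -179.81] grip 0.159 30.0 F [-0.1  0.2 -1.7] t 7.65
[ -15.3   20.3  116.7   27.1   15.7 -156.5]
```

```bash
python3 - <<'E'
from h import *
for n in("w2","w3","w4"):
    im,K,V=load(n+".npz");g=cv2.cvtColor(im,cv2.COLOR_RGB2GRAY).astype(int)
    print(n,"rows165-190",g[165:191,240:246].mean(1).astype(int).tolist());print("  cols225-237",g[184:190,225:238].mean(0).astype(int).tolist(),"268-282",g[184:190,268:282].mean(0).astype(int).tolist())
E
```

```text
w2 rows165-190 [162, 169, 173, 182, 182, 185, 190, 191, 199, 201, 162, 95, 91, 110, 117, 119, 120, 121, 120, 121, 121, 121, 121, 121, 120, 121]
  cols225-237 [195, 179, 136, 103, 91, 87, 99, 110, 116, 120, 120, 120, 120] 268-282 [118, 116, 116, 112, 106, 117, 178, 205, 200, 198, 196, 197, 200, 200]
w3 rows165-190 [153, 165, 171, 198, 203, 202, 199, 200, 202, 203, 174, 98, 91, 112, 118, 120, 121, 122, 122, 123, 122, 122, 122, 122, 122, 122]
  cols225-237 [118, 118, 118, 118, 112, 99, 100, 110, 118, 120, 121, 121, 120] 268-282 [118, 117, 117, 115, 110, 100, 137, 177, 197, 202, 201, 203, 206, 208]
w4 rows165-190 [195, 195, 198, 187, 143, 96, 79, 85, 90, 82, 84, 91, 105, 115, 116, 117, 118, 118, 118, 118, 117, 117, 118, 118, 118, 117]
  cols225-237 [80, 72, 112, 154, 173, 142, 105, 106, 114, 117, 117, 117, 117] 268-282 [115, 113, 113, 110, 106, 97, 108, 119, 120, 119, 118, 117, 115, 143]
```

```bash
python3 - <<'E'
from h import *
im,K,V=load("w4.npz")
H,m=frame(FX,-.3)
for a in range(24,31,2):
    for r in(.036,):
        q=m+H@np.array([-r*np.cos(np.radians(a)),-r*np.sin(np.radians(a)),.014]);print(a,proj(K,V,q)+.5)
print("tang",proj(K,V,m+.014*H[:,2])+.5,"rim",proj(K,V,m+H@np.array([-.038*np.cos(.48),-.038*np.sin(.48),.014]))+.5)
c=cv2.resize(im[130:230,180:330,::-1],None,fx=5,fy=5,interpolation=cv2.INTER_CUBIC);cv2.imwrite("pics/c4.png",c)
E
```

```text
24 [255.0141639  152.91884621]
26 [253.35363378 152.85467248]
28 [251.69178929 152.84860667]
30 [250.03089404 152.90065605]
tang [252.3637886  198.74506518] rim [252.09066899 150.18850279]
```

View pics/c4.png

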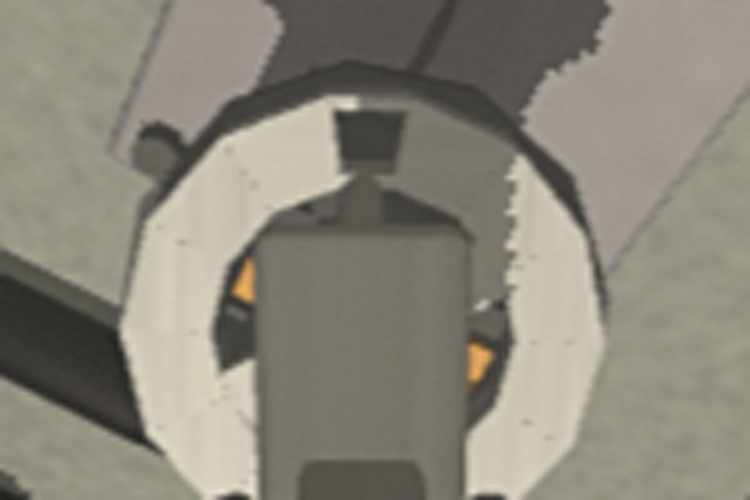

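Holding the picture against the prediction: the ring's hole is at (370,112) of the crop and the ring is at about 55°, which leaves about 5° to go. The prong sits short of the hole because of joint 6's limit. Next is the half turn.

```bash
python3 steer.py '.001 0 0 0 0 8 0;.002 0 0 0 0 16 0;.003 0 0 0 0 24 0;.004 0 0 0 0 32 0;.005 0 0 0 0 40 0;.006 0 0 0 0 48 0;.007 0 0 0 0 56 0;.008 0 0 0 0 64 0;.009 0 0 0 0 72 0;.0095 0 0 0 0 80 0;.0095 0 0 0 0 88 0;.0095 0 0 0 0 96 0;.0095 0 0 0 0 104 0;.0095 0 0 0 0 112 0;.0095 0 0 0 0 120 0;.0095 0 0 0 0 128 0;.0095 0 0 0 0 136 0;.0095 0 0 0 0 144 0;.0095 0 0 0 0 152 0;.0095 0 0 0 0 160 0'
cat >>h.py <<'E'
def span2(ang,h): # half-turned spanner, ring estimates
    H,m=frame(FX,-.3);R,p=spantool(H,m,ang+180,h,OFF);return R,p
E
python3 - <<'E'
from h import *
rel(*span2(25.3,.022));print(bot.read_state()["joint_positions"].round(1))
E
```

```text
time_s: 9.7
position: [0.5471, -0.0024, 0.1903]
tcp_rot: [[0.601, 0.629, 0.493], [0.726, -0.687, -0.008], [0.334, 0.363, -0.87]]
force: [-0.8, -0.2, -2.4]
opening: 0.157
grasp_force: 30.0
d [0.0006 0.0009 0.0109] rot [-0.03  0.54 21.54] grip 0.157 30.0 F [-0.8 -0.2 -2.4] t 9.7
[-16.3  20.5 117.9  30.6  14.9  -0.6]
```

```bash
python3 steer.py '0 0 .002 0 0 8 0;0 .001 .006 0 .5 16 0;.0006 .001 .009 0 .5 21.5 0;.0006 .001 .011 0 .5 21.5 0;.0006 .001 .011 0 .5 21.5 0;.0006 .001 .011 0 .5 21.5 0'
python3 - <<'E'
from h import *
rel(*span2(25.3,.022));rel(*span2(25.3,.005))
im,K,V,s=wrist("w5")
T=s["tcp_rot"];P=s["position"];g=cv2.cvtColor(im,cv2.COLOR_RGB2GRAY).astype(int)
H,m=frame(FX,-.3)
f=lambda a,r:(proj(K,V,m+H@np.array([r*np.cos(np.radians(a)),r*np.sin(np.radians(a)),.014]))+.5).round(1)
print("pred hole edge",f(25.3,.036),"inner",f(25.3,.026),"axis",f(0,0))
for r in range(156,180,2):print(r,g[r,236:272].tolist())
E
```

```text
time_s: 10.3
position: [0.5533, -0.0027, 0.1814]
tcp_rot: [[0.783, 0.372, 0.499], [0.431, -0.902, -0.003], [0.449, 0.217, -0.867]]
force: [-0.4, -0.5, -1.3]
opening: 0.16
grasp_force: 30.0
d [0.0001 0.     0.0001] rot [-0.03  0.06  0.47] grip 0.16 30.0 F [-0.4 -0.5 -1.3] t 10.3
d [0.0001 0.     0.0171] rot [-0.03  0.06  0.47] grip 0.16 30.0 F [-0.4 -0.5 -1.3] t 10.3
pred hole edge [252.6 158.5] inner [252.5 172.1] axis [252.2 206.2]
156 [84, 84, 86, 93, 99, 105, 110, 113, 116, 115, 116, 116, 116, 116, 116, 116, 118, 118, 117, 118, 117, 117, 118, 118, 118, 117, 110, 96, 85, 81, 81, 81, 80, 83, 82, 84]
158 [104, 110, 111, 113, 115, 130, 155, 165, 165, 164, 162, 159, 161, 161, 162, 164, 164, 166, 164, 163, 161, 163, 161, 162, 160, 152, 136, 121, 118, 115, 114, 110, 97, 86, 80, 80]
160 [130, 153, 165, 166, 166, 168, 169, 157, 131, 115, 114, 117, 116, 116, 117, 118, 118, 117, 116, 116, 117, 114, 115, 130, 152, 159, 159, 159, 158, 156, 151, 136, 124, 118, 115, 114]
162 [169, 167, 167, 168, 167, 166, 169, 170, 126, 65, 55, 57, 58, 56, 58, 57, 57, 57, 58, 59, 59, 55, 59, 96, 148, 165, 163, 1
[... 784 characters left out ...]
, 165, 165, 168, 156, 131, 98, 92, 104, 114, 118, 120, 121, 118, 111, 86, 88, 142, 165, 165, 163, 164, 163, 163, 163, 164, 163, 162, 164, 164, 164]
174 [166, 166, 167, 166, 167, 166, 168, 166, 169, 166, 133, 89, 90, 105, 114, 119, 121, 121, 117, 109, 112, 146, 163, 163, 162, 162, 163, 163, 163, 162, 162, 161, 162, 162, 161, 162]
176 [122, 122, 122, 122, 122, 123, 123, 123, 123, 124, 127, 128, 128, 126, 126, 125, 127, 127, 125, 127, 126, 124, 123, 121, 123, 122, 120, 120, 121, 121, 122, 124, 125, 124, 123, 118]
178 [174, 174, 172, 174, 173, 175, 174, 176, 177, 177, 176, 176, 174, 175, 177, 175, 175, 174, 174, 173, 172, 172, 173, 172, 170, 169, 169, 171, 174, 176, 178, 176, 173, 171, 168, 160]
```

```bash
python3 steer.py '0 0 .006 0 0 0 0;0 0 .012 0 0 0 0;0 0 .017 0 0 0 0;0 0 .017 0 0 0 0;0 0 .017 0 0 -2.5 0;0 0 .017 0 0 -5 0;0 0 .017 0 0 -7.5 0;0 0 .017 0 0 -7.5 0'
python3 - <<'E'
from h import *
rel(*span2(30.16,.005));s=bot.read_state();print((s["tcp_rot"].T@s["moment"]).round(3))
E
```

```text
time_s: 11.15
position: [0.5617, -0.0028, 0.1668]
tcp_rot: [[0.728, 0.47, 0.499], [0.544, -0.839, -0.003], [0.418, 0.273, -0.866]]
force: [-0.8, -0.6, -1.7]
opening: 0.153
grasp_force: 30.0
d [0.0001 0.0001 0.0002] rot [-0.02  0.05  3.03] grip 0.153 30.0 F [-0.8 -0.6 -1.7] t 11.15
[ 0.233 -0.531 -0.079]
```

```bash
python3 steer.py '0 0 0 0 0 -1 0;0 0 0 0 0 -2 0;0 0 0 0 0 -3 0;0 0 0 0 0 -3 0'
python3 - <<'E'
from h import *
rel(*span2(30.16,.005));s=bot.read_state();print((s["tcp_rot"].T@s["moment"]).round(3))
E
```

```text
time_s: 11.55
position: [0.5618, -0.0029, 0.1668]
tcp_rot: [[0.703, 0.506, 0.499], [0.585, -0.811, -0.003], [0.403, 0.294, -0.866]]
force: [1.2, -1.0, -3.2]
opening: 0.164
grasp_force: 30.2
d [ 0.0001 -0.      0.0002] rot [-0.02  0.04  5.94] grip 0.164 30.2 F [ 1.2 -1.  -3.2] t 11.55
[ 0.257 -0.475  0.449]
```

The moment rose to 0.45 N m, well above the ring's friction, so the ring is at its stop. I'll centre the prongs and withdraw.

```bash
python3 steer.py '0 0 0 0 0 3 0;0 0 0 0 0 6 0;0 0 0 0 0 6 0;0 0 -.015 0 0 6 0;0 0 -.04 0 0 6 0;0 0 -.08 0 0 6 0;0 0 -.08 0 0 6 0'
python3 - <<'E'
from h import *
im,K,V,s=wrist("w6");g=cv2.cvtColor(im,cv2.COLOR_RGB2GRAY).astype(int)
print(s["position"].round(4),s["joint_positions"].round(1),s["opening"])
H,m=frame(FX,-.3)
for a in(27,30.16,33):
  f=lambda r:(proj(K,V,m+H@np.array([r*np.cos(np.radians(a)),r*np.sin(np.radians(a)),.014]))+.5).round(1)
  print(a,"pred hole edge",f(.036),"inner",f(.026),"axis",f(0))
for r in range(160,180,2):print(r,g[r,234:270].tolist())
# return pose above stand
R=np.array([[np.cos(a),np.sin(a),0] for a in [np.radians(-8.7)]])[0]
y=np.array([np.sin(np.radians(8.7)),np.cos(np.radians(8.7)),0]);Rs=np.column_stack([R,-y,[0,0,-1]]);print(np.linalg.det(Rs))
sp=np.array([.511,-.2865,0])
for z in(.25,.073):rel(Rs,sp+[0,0,z]-Rs[:,0]*OFF)
E
```

```text
time_s: 12.25
position: [0.5215, -0.0025, 0.2397]
tcp_rot: [[0.748, 0.432, 0.504], [0.502, -0.865, -0.004], [0.434, 0.256, -0.864]]
force: [0.3, -0.4, -1.9]
opening: 0.16
grasp_force: 30.0
[ 0.5215 -0.0025  0.2397] [-17.8  12.9 118.4  24.2  21.4  21.6] 0.15968566860268588
27 pred hole edge [253.3 149.7] inner [252.7 160.4] axis [251.  187.5]
30.16 pred hole edge [251.2 149.6] inner [251.1 160.4] axis [251.  187.5]
33 pred hole edge [249.2 149.6] inner [249.7 160.4] axis [251.  187.5]
160 [166, 168, 166, 168, 167, 166, 168, 166, 167, 168, 170, 152, 126, 115, 115, 115, 117, 117, 115, 113, 97, 139, 167, 166, 166, 165, 165, 166, 165, 165, 164, 166, 164, 166, 165, 166]
162 [167, 168, 168, 168, 168, 169, 169, 169, 168, 170, 170, 172, 168, 166, 165, 167, 167, 169, 169, 169, 166, 167, 166, 166, 165, 164, 163, 163, 164, 164, 163, 163, 163, 163, 163, 162]
164 [168, 168, 168, 168, 169, 170, 171, 172, 172, 173, 146, 103, 84, 81, 81, 79, 80, 84, 80, 73, 72, 89, 128, 163, 172, 172, 173, 172, 170, 169, 168, 169, 169, 169, 165, 158]
166 [166, 168, 170, 171, 169, 143, 118, 94, 68, 60, 58, 59, 59, 59,
[... 632 characters left out ...]
7, 125, 140, 145, 145, 117, 94, 102, 112, 119, 122, 124, 120, 115, 109, 121, 119, 90, 65, 65, 90, 105, 126, 155, 167, 169, 169, 167]
176 [124, 124, 124, 125, 125, 128, 126, 126, 127, 125, 127, 127, 128, 129, 128, 129, 128, 128, 130, 128, 129, 128, 127, 128, 126, 126, 128, 127, 126, 124, 123, 125, 125, 125, 126, 125]
178 [174, 176, 174, 175, 176, 173, 174, 174, 175, 176, 178, 177, 177, 177, 177, 176, 177, 176, 175, 175, 173, 174, 173, 172, 173, 173, 171, 170, 170, 172, 176, 177, 179, 175, 174, 172]
1.0
d [-0.1465  0.2429 -0.0153] rot [  5.93 -30.19  37.81] grip 0.161 30.0 F [-0.6 -0.3 -1.7] t 12.3
d [-0.2233  0.1977  0.1376] rot [  5.93 -30.19  37.81] grip 0.161 30.0 F [-0.6 -0.3 -1.7] t 12.3
```

The hole's inner edge is centred at column 250.2 against 251.1 predicted for the stop, so the ring is open. Taking the spanner back to the stand.

```bash
python3 steer.py '-.02 .035 -.02 1 -5 6.3 0;-.05 .08 -.02 2 -10 12.6 0;-.075 .12 -.02 3 -15 18.9 0;-.1 .16 -.018 4 -20 25.2 0;-.12 .2 -.016 5 -25 31.5 0;-.1465 .243 -.0153 5.93 -30.2 37.8 0;-.1465 .243 -.0153 5.93 -30.2 37.8 0;-.1465 .243 -.0153 5.93 -30.2 37.8 0;-.1465 .243 -.0153 5.93 -30.2 37.8 0;-.1465 .243 -.0153 5.93 -30.2 37.8 0;-.1465 .243 -.0153 5.93 -30.2 37.8 0'
cat >>h.py <<'E'
a=np.radians(8.7);Rs=np.array([[np.cos(a),-np.sin(a),0],[-np.sin(a),-np.cos(a),0],[0,0,-1]])
SP=np.array([.5115,-.2867,0])-Rs[:,0]*OFF
E
python3 - <<'E'
from h import *
for z in(.25,.13,.0725):rel(Rs,SP+[0,0,z])
im,K,V,s=wrist("w7")
hsv=cv2.cvtColor(im,cv2.COLOR_RGB2HSV);m=((hsv[...,0]<25)&(hsv[...,1]>90))
m[225:]=0;ys,xs=np.nonzero(m);print(xs.min(),xs.max(),ys.min(),ys.max())
H=np.array([.5135,-.287,.056])
for dx,dy in((.045,.02),(.045,-.02),(-.045,.02),(-.045,-.02)):print(proj(K,V,H+Rs@np.array([dx,dy,0]))+.5)
for r in (150,160,170):print(r,[x for x in range(512) if m[r,x]])
E
```

```text
time_s: 13.4
position: [0.5087, -0.2847, 0.2474]
tcp_rot: [[0.989, -0.151, -0.004], [-0.151, -0.989, 0.003], [-0.005, -0.002, -1.0]]
force: [-0.4, -0.1, -2.5]
opening: 0.157
grasp_force: 30.0
d [ 0.0014  0.0015 -0.0026] rot [-0.11  0.27  0.03] grip 0.157 30.0 F [-0.4 -0.1 -2.5] t 13.4
d [0.0019 0.0018 0.1174] rot [-0.11  0.27  0.03] grip 0.157 30.0 F [-0.4 -0.1 -2.5] t 13.4
d [0.0022 0.0019 0.1749] rot [-0.11  0.27  0.03] grip 0.157 30.0 F [-0.4 -0.1 -2.5] t 13.4
101 511 0 224
[271.71293992 129.6097949 ]
[234.80144706 129.58596426]
[270.38067717 208.68490501]
[235.94269396 208.64858286]
150 [234, 235, 236, 237, 238, 239, 240, 241, 242, 243, 244, 245, 246, 247, 248, 249, 250, 251, 252, 253, 254, 255, 256, 257, 258, 259, 260, 261, 262, 263, 264, 265, 266, 267, 268, 269, 270, 271, 272]
160 [234, 235, 236, 237, 238, 239, 240, 241, 242, 243, 244, 245, 246, 247, 248, 249, 250, 251, 252, 253, 254, 255, 256, 257, 258, 259, 260, 261, 262, 263, 264, 265, 266, 267, 268, 269, 270, 271, 272]
170 [235, 236, 237, 238, 239, 240, 241, 242, 243, 244, 245, 246, 247, 257, 258, 259, 260, 261, 262, 263, 264, 265, 266, 267, 268, 269, 270, 271, 272]
```

```bash
python3 steer.py '.002 .0018 .04 0 .27 0 0;.002 .0018 .08 0 .27 0 0;.002 .0018 .11 0 .27 0 0;.002 .0018 .11 0 .27 0 0;.002 .0018 .11 0 .27 0 0'
python3 - <<'E'
from h import *
for z in(.13,.0725):rel(Rs,SP+[0,0,z])
E
```

```text
time_s: 13.95
position: [0.5104, -0.2878, 0.1377]
tcp_rot: [[0.988, -0.152, 0.0], [-0.152, -0.988, 0.002], [0.0, -0.002, -1.0]]
force: [1.2, -0.3, -1.9]
opening: 0.157
grasp_force: 30.0
d [-0.0008 -0.0013  0.0077] rot [-0.09 -0.01 -0.04] grip 0.157 30.0 F [ 1.2 -0.3 -1.9] t 13.95
d [-0.0008 -0.0012  0.0652] rot [-0.09 -0.01 -0.04] grip 0.157 30.0 F [ 1.2 -0.3 -1.9] t 13.95
```

```bash
python3 steer.py '0 -.0008 .02 0 0 0 0;0 -.0008 .04 0 0 0 0;0 -.0008 .055 0 0 0 0;0 -.0008 .064 0 0 0 0;0 -.0008 .064 0 0 0 0;0 -.0008 .064 0 0 0 0'
python3 - <<'E'
from h import *
rel(Rs,SP+[0,0,.0715])
E
```

```text
time_s: 14.55
position: [0.5112, -0.2879, 0.0746]
tcp_rot: [[0.988, -0.153, 0.002], [-0.153, -0.988, -0.0], [0.002, -0.0, -1.0]]
force: [-0.3, 0.3, -1.0]
opening: 0.157
grasp_force: 30.0
d [-0.0016 -0.0012  0.0031] rot [-0.01 -0.14 -0.08] grip 0.157 30.0 F [-0.3  0.3 -1. ] t 14.55
```

```bash
python3 steer.py '0 0 .0025 0 0 0 0;0 0 .0035 0 0 0 0;0 0 .0035 0 0 0 .05;0 0 .0035 0 0 0 .3;0 0 .0035 0 0 0 .5;0 0 .0035 0 0 0 .5;0 0 .0035 0 0 0 .5;0 0 -.02 0 0 0 .5;0 0 -.07 0 0 0 .5;0 0 -.12 0 0 0 .5;0 0 -.17 0 0 0 .5;0 0 -.2 0 0 0 .5;0 0 -.2 0 0 0 .5'
python3 - <<'E'
from h import *
im,K,V,s=wrist("w8");print(s["position"].round(4))
for sz,x in((.052,.037),(.052,-.037)):
    for y in(.012,-.012):print(proj(K,V,np.array([.511,-.2867,.012+sz])+Rs@np.array([x,y,0]))+.5)
g=cv2.cvtColor(im,cv2.COLOR_RGB2HSV)
m=(g[...,1]<70)
for r in range(134,215,8):
    x=[c for c in range(225,285) if m[r,c]];print(r,x[:1],x[-1:],len(x),im[r,252])
# core grasp pose: core grip, tool y along housing y, tip at housing z = .017+? 
H,mm=frame(FX,-.3)
for sg in(1,-1):
    R=H@np.diag([-1.*sg,1*sg,-1]);
    for h in(.06,.0175):rel(R,mm+H[:,2]*h)
print(s["joint_positions"].round(1))
E
```

```text
time_s: 15.85
position: [0.5126, -0.2895, 0.2788]
tcp_rot: [[0.988, -0.153, 0.009], [-0.153, -0.988, -0.006], [0.01, 0.005, -1.0]]
force: [0.1, -0.4, -0.2]
opening: 0.498
grasp_force: 0.0
[ 0.5126 -0.2895  0.2788]
[258.78827488 144.1074454 ]
[238.30531685 144.14506999]
[258.55664594 204.70978705]
[239.08260718 204.76086007]
134 [225] [284] 22 [210 179 123]
142 [225] [284] 24 [119 100  75]
150 [225] [284] 42 [204 196 177]
158 [225] [284] 43 [199 191 175]
166 [225] [284] 42 [78 74 66]
174 [225] [284] 43 [105 101  91]
182 [225] [284] 43 [107 103  94]
190 [225] [284] 44 [100  97  88]
198 [225] [284] 44 [103  99  91]
206 [225] [284] 60 [78 78 69]
214 [225] [284] 60 [131 130 115]
d [ 0.0092 -0.2914  0.1114] rot [ 44.07  -3.44 166.05] grip 0.499 0.0 F [-0.9  0.8 -0.3] t 15.9
d [ 0.03   -0.2946  0.1483] rot [ 44.07  -3.44 166.05] grip 0.499 0.0 F [-0.9  0.8 -0.3] t 15.9
d [ 0.0092 -0.2914  0.1114] rot [ 2.31 29.68 -8.26] grip 0.499 0.0 F [-0.9  0.8 -0.3] t 15.9
d [ 0.03   -0.2946  0.1483] rot [ 2.31 29.68 -8.26] grip 0.499 0.0 F [-0.9  0.8 -0.3] t 15.9
[-40.4  23.7  84.1   0.1  71.6  58.4]
```

```bash
python3 steer.py '0 -.05 .0 0 0 0 .5;-.005 -.1 .01 .5 7.4 -2 .5;-.01 -.15 .02 1 14.8 -4 .5;-.015 -.2 .04 1.7 22.2 -6 .5;-.015 -.245 .06 2.31 29.7 -8.26 .5;-.015 -.2876 .068 2.31 29.7 -8.26 .5;-.015 -.2876 .068 2.31 29.7 -8.26 .5;-.015 -.2876 .068 2.31 29.7 -8.26 .5;-.015 -.2876 .068 2.31 29.7 -8.26 .5'
cat >>h.py <<'E'
def core(h):
    H,m=frame(FX,-.3);return H@np.diag([1.,-1,-1]),m+H[:,2]*h
E
python3 - <<'E'
from h import *
for h in(.06,.0175):rel(*core(h))
im,K,V,s=wrist("w9");print(s["joint_positions"].round(1))
cv2.imwrite("pics/c9.png",cv2.resize(im[100:250,150:350,::-1],None,fx=4,fy=4,interpolation=cv2.INTER_CUBIC))
H,m=frame(FX,-.3)
hsv=cv2.cvtColor(im,cv2.COLOR_RGB2HSV);mk=((hsv[...,0]<25)&(hsv[...,1]>130)).astype(np.uint8)
n,l,st,c=cv2.connectedComponentsWithStats(mk)
for i in range(1,n):
    if st[i,4]>40:print(st[i],c[i].round(1))
for z in(.014,.044):
    for x in(.011,-.011):
        for y in(.006,-.006):print(z,x,y,(proj(K,V,m+H@np.array([x,y,z]))).round(1))
E
```

```text
time_s: 16.8
position: [0.539, -0.001, 0.2047]
tcp_rot: [[0.869, -0.005, 0.495], [-0.006, -1.0, 0.001], [0.495, -0.004, -0.869]]
force: [1.1, -0.2, 0.8]
opening: 0.498
grasp_force: 0.0
d [0.0026 0.0011 0.0484] rot [-0.18  0.32 -0.09] grip 0.498 0.0 F [ 1.1 -0.2  0.8] t 16.8
d [0.0028 0.0012 0.0909] rot [-0.18  0.32 -0.09] grip 0.498 0.0 F [ 1.1 -0.2  0.8] t 16.8
[-16.8  18.3 118.2  29.4  17.   47.4]
[183   0  27   4  94] [195.3   1.4]
[217   0  17   4  66] [225.    1.5]
[465   0  30   2  60] [479.5   0.5]
[ 369   93   54   44 1382] [395.7 114.6]
[ 71 103  26  23 436] [ 83.3 113.5]
[131 137  18  18 188] [140.1 145.4]
[ 229  177   49   44 1124] [252.4 196.3]
[147 251  15  57 321] [151.3 281.7]
[342 251  16  56 370] [351.7 283.4]
[ 130  318  360   19 5406] [317.7 328.4]
0.014 0.011 0.006 [245.  182.3]
0.014 0.011 -0.006 [259.6 182.3]
0.014 -0.011 0.006 [245.2 207.7]
0.014 -0.011 -0.006 [259.5 207.7]
0.044 0.011 0.006 [244.1 191.7]
0.044 0.011 -0.006 [260.4 191.7]
0.044 -0.011 0.006 [244.3 219.9]
0.044 -0.011 -0.006 [260.2 219.9]
```

View pics/c9.png

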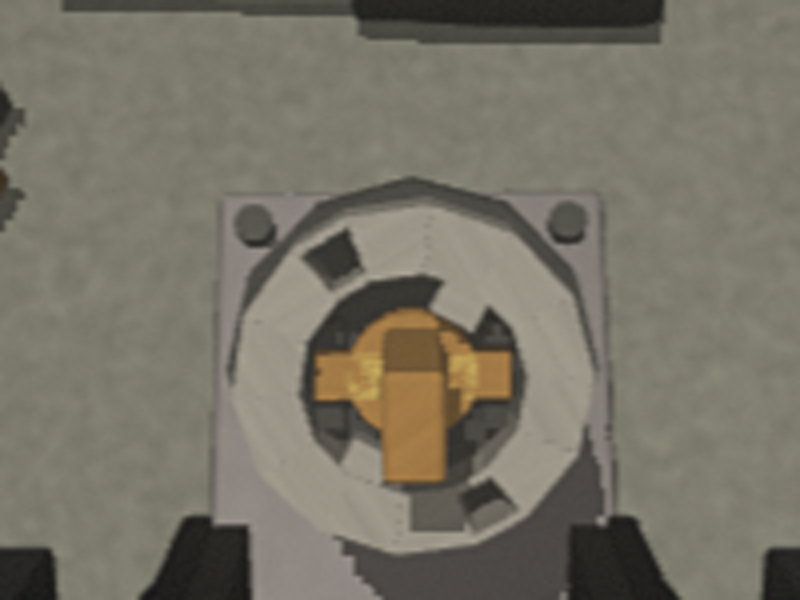

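The picture shows the ears clear of the ring's lugs. The tang's top face spans crop columns 383–447, rows 328–480. I'll move closer and measure again before gripping.

```bash
python3 steer.py '.0026 .0011 .025 -.2 .3 0 .5;.0026 .0011 .046 -.2 .3 0 .5;.0026 .0011 .046 -.2 .3 0 .5;.0026 .0011 .046 -.2 .3 0 .5;.0026 .0011 .046 -.2 .3 0 .5'
cat >tang.py <<'E'
from h import *
im,K,V,s=wrist("w10");print("qvel",abs(s["qvel"]).max().round(2))
T=s["tcp_rot"];P=s["position"];H,m=frame(FX,-.3)
rel(*core(.0175))
b=im[...,0].astype(int)-im[...,2];mk=b>45
z=(T.T@(m+.044*H[:,2]-P))
p=proj(K,V,m+H@np.array([-.008,0,.044]));r=int(round(p[1]))
for rr in range(r-6,r+6,2):
    x=[c for c in range(230,275) if mk[rr,c]]
    if x:
        a=[]
        for px in(x[0],x[-1]+1):
            o,d=ray(K,V,(px-.5,rr));o=T.T@(o-P);d=T.T@d;a.append((o+d*(z[2]-o[2])/d[2])[1])
        print(rr,x[0],x[-1],np.round(a,4),"mid y tool",round(np.mean(a),4),"pred",z[1].round(4))
E
python3 tang.py
```

```text
time_s: 17.35
position: [0.5643, -0.0027, 0.1678]
tcp_rot: [[0.865, -0.008, 0.502], [-0.007, -1.0, -0.004], [0.502, -0.0, -0.865]]
force: [-0.1, 0.2, -0.2]
opening: 0.5
grasp_force: 0.0
qvel 0.52
d [-0.0014 -0.0006  0.0464] rot [ 0.07 -0.15 -0.13] grip 0.497 0.0 F [-0.1 -0.1 -0.4] t 17.4
240 241 259 [-0.0062  0.0055] mid y tool -0.0003 pred -0.0008
242 241 259 [-0.0062  0.0055] mid y tool -0.0003 pred -0.0008
244 241 259 [-0.0062  0.0055] mid y tool -0.0003 pred -0.0008
246 241 259 [-0.0062  0.0056] mid y tool -0.0003 pred -0.0008
248 241 259 [-0.0062  0.0056] mid y tool -0.0003 pred -0.0008
250 242 258 [-0.0056  0.0049] mid y tool -0.0003 pred -0.0008
```

```bash
python3 steer.py '-.001 0 .02 0 0 0 .4;-.0012 0 .035 0 0 0 .35;-.0012 0 .0464 0 0 0 .3;-.0012 0 .0464 0 0 0 .3;-.0012 0 .0464 0 0 0 .3;-.0012 0 .0464 0 0 0 0;-.0012 0 .0464 0 0 0 0;-.0012 0 .0464 0 0 0 0;-.0012 0 .0464 0 0 0 0;-.0012 0 .0464 0 0 0 0'
python3 -c "
from h import *
rel(*core(.0175));s=bot.read_state();print((s['tcp_rot'].T@s['force']).round(2),(s['tcp_rot'].T@s['moment']).round(2))"
```

```text
time_s: 18.4
position: [0.5865, -0.002, 0.1269]
tcp_rot: [[0.865, -0.007, 0.502], [-0.006, -1.0, -0.003], [0.502, -0.001, -0.865]]
force: [-2.7, -0.5, 6.6]
opening: 0.139
grasp_force: 30.0
d [ 0.0001  0.0001 -0.0002] rot [ 0.02 -0.12 -0.1 ] grip 0.139 30.0 F [-2.7 -0.5  6.6] t 18.4
[ 0.94  0.48 -7.07] [ 0.07 -0.38  0.01]
```

```bash
python3 steer.py '0 0 -.003 0 0 0 0;0 0 -.006 0 0 0 0;0 0 -.01 0 0 0 0;0 0 -.014 0 0 0 0;0 0 -.014 0 0 0 0'
python3 -c "
from h import *
rel(*core(.0315));s=bot.read_state();print((s['tcp_rot'].T@s['force']).round(2),(s['tcp_rot'].T@s['moment']).round(2))"
```

```text
time_s: 18.9
position: [0.5792, -0.0019, 0.1385]
tcp_rot: [[0.866, -0.007, 0.501], [-0.006, -1.0, -0.003], [0.501, -0.001, -0.866]]
force: [0.6, 1.0, -1.0]
opening: 0.14
grasp_force: 30.0
d [ 0.0006  0.0001 -0.0006] rot [ 0.01 -0.06 -0.08] grip 0.14 30.0 F [ 0.6  1.  -1. ] t 18.9
[ 0.04 -1.02  1.16] [ 0.08 -0.54 -0.  ]
```

```bash
python3 steer.py '0 0 -.006 0 0 0 0;0 0 -.012 0 0 0 0;0 0 -.018 0 0 0 0;0 0 -.024 0 0 0 0;0 0 -.03 0 0 0 0;0 0 -.036 0 0 0 0;0 0 -.042 0 0 0 0;0 0 -.05 0 0 0 0;0 0 -.08 0 0 0 0;0 0 -.11 0 0 0 0;0 0 -.11 0 0 0 0'
python3 - <<'E'
from h import *
s=bot.read_state();print((s['tcp_rot'].T@s['force']).round(2),s["position"],s["opening"])
Z=Ro.from_euler("z",-13.4,degrees=True).as_matrix()
o=np.array([.475,.2683,0])+Z@np.array([.03,0,.036])
for nm,e in(("40 from vertical",50),("40 from horizontal",40)):
    e=np.radians(e);z=Z@np.array([-np.cos(e),0,np.sin(e)]);y=Z[:,1];x=np.cross(y,z)
    print(nm)
    for f,off,sc in(("top0.npz",(140,190,0,300),5),("side0.npz",(180,150,400,300),5)):
        im,K,V=load(f)
        for lab,p in(("valley0",(-.0156,0,0)),("valley44",(-.0156,0,.044)),("edge+y0",(-.0,.0156,0)),("edge+y44",(-.0,.0156,.044)),("edge-y0",(0,-.0156,0)),("edge-y44",(0,-.0156,.044))):
            q=proj(K,V,o+x*p[0]+y*p[1]+z*p[2])+.5;print(f[:3],lab,((q-off[:2])*sc+off[2:]).round(0),end=" ")
        print()
E
```

```text
time_s: 20.0
position: [0.5236, -0.0015, 0.2356]
tcp_rot: [[0.864, -0.006, 0.503], [-0.005, -1.0, -0.004], [0.503, 0.001, -0.864]]
force: [0.1, 0.1, -2.3]
opening: 0.135
grasp_force: 30.0
[-1.11 -0.09  2.05] [ 0.52358986 -0.00154882  0.23559866] 0.13491664585338808
40 from vertical
top valley0 [197. 436.] top valley44 [177. 479.] top edge+y0 [175. 411.] top edge+y44 [153. 454.] top edge-y0 [223. 423.] top edge-y44 [203. 466.] 
sid valley0 [595. 415.] sid valley44 [549. 371.] sid edge+y0 [614. 390.] sid edge+y44 [569. 346.] sid edge-y0 [609. 416.] sid edge-y44 [564. 371.] 
40 from horizontal
top valley0 [198. 433.] top valley44 [177. 485.] top edge+y0 [175. 411.] top edge+y44 [153. 463.] top edge-y0 [223. 423.] top edge-y44 [203. 475.] 
sid valley0 [598. 417.] sid valley44 [545. 381.] sid edge+y0 [614. 390.] sid edge+y44 [562. 353.] sid edge-y0 [609. 416.] sid edge-y44 [556. 378.]
```

```bash
python3 - <<'E'
from h import *
im,K,V=load("side0.npz");g=cv2.cvtColor(im,cv2.COLOR_RGB2GRAY)
c=cv2.resize(g[150:190,190:240],None,fx=8,fy=8,interpolation=cv2.INTER_CUBIC)
L=cv2.createLineSegmentDetector().detect(c)[0][:,0]
for l in L:
    n=np.hypot(l[2]-l[0],l[3]-l[1])
    if n>35:print(((l.reshape(2,2)/8+[190,150]-[180,150])*5+[400,300]).round(0).tolist(),"len px",round(n/8,1),"ang",round(np.degrees(np.arctan2(l[3]-l[1],l[2]-l[0]))%180,1))
for r in range(155,182):print(r,g[r,205:232].tolist())
E
```

```text
[[654.0, 474.0], [654.0, 451.0]] len px 4.5 ang 89.8
[[659.0, 450.0], [659.0, 422.0]] len px 5.6 ang 89.7
[[534.0, 457.0], [534.0, 422.0]] len px 7.0 ang 89.4
[[536.0, 474.0], [653.0, 474.0]] len px 23.3 ang 0.2
[[557.0, 459.0], [535.0, 459.0]] len px 4.4 ang 179.0
[[472.0, 469.0], [537.0, 472.0]] len px 13.0 ang 2.2
[[632.0, 459.0], [573.0, 459.0]] len px 11.9 ang 0.2
[[557.0, 380.0], [603.0, 424.0]] len px 12.8 ang 43.3
[[535.0, 404.0], [497.0, 403.0]] len px 7.5 ang 0.9
[[543.0, 485.0], [475.0, 485.0]] len px 13.6 ang 0.0
[[652.0, 490.0], [616.0, 490.0]] len px 7.2 ang 179.7
155 [135, 135, 135, 135, 135, 134, 135, 134, 135, 136, 136, 134, 135, 135, 135, 136, 136, 135, 136, 136, 136, 137, 138, 139, 139, 138, 137]
156 [134, 132, 134, 134, 135, 134, 133, 134, 134, 137, 137, 135, 135, 135, 135, 134, 133, 134, 136, 135, 136, 135, 137, 137, 137, 138, 138]
157 [133, 133, 133, 135, 136, 134, 135, 134, 134, 135, 136, 136, 135, 137, 137, 137, 137, 139, 136, 135, 136, 135, 136, 137, 139, 138, 138]
158 [135, 133, 134, 134, 135, 133, 133, 136, 136, 136, 135, 135, 135, 138, 138, 138, 138, 138, 
[... 2496 characters left out ...]
, 173, 193, 180]
177 [191, 179, 101, 106, 108, 108, 108, 108, 108, 107, 103, 94, 138, 131, 104, 106, 104, 105, 105, 106, 103, 119, 148, 118, 193, 191, 176]
178 [190, 178, 102, 108, 108, 109, 109, 109, 110, 109, 106, 118, 180, 165, 102, 108, 106, 109, 110, 110, 108, 107, 100, 118, 194, 193, 180]
179 [191, 181, 100, 108, 108, 108, 108, 109, 109, 109, 105, 88, 93, 94, 100, 106, 106, 106, 107, 107, 106, 104, 108, 145, 193, 191, 177]
180 [192, 179, 94, 100, 101, 101, 103, 104, 103, 102, 101, 93, 92, 92, 94, 96, 96, 96, 96, 97, 95, 105, 149, 181, 192, 184, 143]
181 [191, 181, 128, 132, 132, 133, 127, 89, 101, 136, 134, 133, 134, 133, 134, 133, 134, 134, 134, 132, 132, 147, 196, 194, 194, 182, 119]
```

The trough's edge lies at 43.3° in the side view, against 44° predicted for 40° from vertical and 35° for 40° from horizontal. So the trough leans 40° from vertical.

```bash
cat >>h.py <<'E'
CR=(.475,.2683);CY=-13.4
def trough(h,out,CR=None,CY=None):
    CR=CR or globals()["CR"];CY=globals()["CY"] if CY is None else CY
    Z=Ro.from_euler("z",CY,degrees=True).as_matrix();e=np.radians(40)
    H=Z@np.array([[np.cos(e),0,-np.sin(e)],[0,1,0],[np.sin(e),0,np.cos(e)]])
    o=np.array([CR[0],CR[1],0])+Z@np.array([.03,0,.036])
    return H@np.diag([1.,-1,-1]),o+H[:,2]*(h+.0675)+H[:,0]*out
E
python3 -c "
from h import *
rel(*trough(.1,.01));print(trough(.1,.01)[1],bot.read_state()['joint_positions'].round(1))"
```

```text
d [-0.135  -0.2853 -0.0038] rot [-7.48  9.73 10.69] grip 0.135 30.0 F [ 0.1  0.1 -2.3] t 20.0
[0.40689938 0.28452386 0.17074032] [-17.5  13.5 118.4  24.7  20.8  51.8]
```

```bash
python3 steer.py '-.02 -.04 -.02 -1 1 1.5 0;-.04 -.08 -.03 -2 2.5 3 0;-.06 -.125 -.03 -3 4 5 0;-.08 -.17 -.03 -4 5.5 6.5 0;-.1 -.215 -.03 -5.5 7 8 0;-.12 -.26 -.02 -7 9 9.5 0;-.135 -.285 -.004 -7.48 9.73 10.69 0;-.135 -.285 -.004 -7.48 9.73 10.69 0;-.135 -.285 -.004 -7.48 9.73 10.69 0;-.135 -.285 -.004 -7.48 9.73 10.69 0'
python3 - <<'E'
from h import *
im,K,V,s=wrist("w11");rel(*trough(.1,.01));print(s["joint_positions"].round(1))
hsv=cv2.cvtColor(im,cv2.COLOR_RGB2HSV)
m=((hsv[...,1]<30)&(hsv[...,2]>175)).astype(np.uint8)*255
cs,_=cv2.findContours(m,0,2)
for c in sorted(cs,key=cv2.contourArea)[-4:]:print(cv2.contourArea(c),cv2.boundingRect(c))
c=max(cs,key=cv2.contourArea);a=cv2.approxPolyDP(c,3,True)[:,0]
for p in a:
    q=plane(K,V,p,.01)[:2];Z=Ro.from_euler("z",CY,degrees=True).as_matrix()[:2,:2];print(p,q.round(4),"cradle",(Z.T@(q-CR)).round(4))
for x in(-.06,.06):
    for y in(-.04,.04):
        q=Ro.from_euler("z",CY,degrees=True).as_matrix()@np.array([x,y,.01])+[CR[0],CR[1],0];print((x,y),proj(K,V,q).round(1))
E
```

```text
time_s: 21.0
position: [0.4492, 0.1796, 0.2607]
tcp_rot: [[0.787, -0.206, 0.581], [-0.167, -0.979, -0.121], [0.594, -0.002, -0.805]]
force: [0.3, -1.1, -2.5]
opening: 0.133
grasp_force: 30.0
d [-0.1066 -0.0884  0.0366] rot [-1.51  3.35  0.94] grip 0.134 30.0 F [ 0.8  4.  -0.9] t 21.05
[ 19.9  10.9 120.6 -49.4  24.3 163.3]
1.0 (412, 69, 2, 2)
1.0 (427, 59, 2, 2)
1.0 (407, 52, 3, 2)
1.5 (182, 28, 3, 2)
[182  29] [0.9089 0.2094] cradle [0.4358 0.0432]
(-0.06, -0.04) [207.7 332.5]
(-0.06, 0.04) [142.8 330.7]
(0.06, -0.04) [214.3 236.9]
(0.06, 0.04) [155.7 235.4]
```

Joint 6 is at its limit again. The core is symmetric under a half turn, so I'll roll the tool half a turn here, in free air.

```bash
python3 steer.py '0 0 -.005 0 0 -8 0;0 0 -.01 0 0 -16 0;0 0 -.01 0 0 -24 0;0 0 -.01 0 0 -32 0;0 0 -.01 0 0 -40 0;0 0 -.01 0 0 -48 0;0 0 -.01 0 0 -56 0;0 0 -.01 0 0 -64 0;0 0 -.01 0 0 -72 0;0 0 -.01 0 0 -80 0;0 0 -.01 0 0 -88 0;0 0 -.01 0 0 -96 0;0 0 -.01 0 0 -104 0;0 0 -.01 0 0 -112 0;0 0 -.01 0 0 -120 0;0 0 -.01 0 0 -128 0;0 0 -.01 0 0 -136 0;0 0 -.01 0 0 -144 0;0 0 -.01 0 0 -152 0;0 0 -.01 0 0 -160 0'
sed -i 's/return H@np.diag(\[1.,-1,-1\]),o+H\[:,2\]\*(h+.0675)/return H@np.diag([-1.,1,-1]),o+H[:,2]*(h+.0675)/' h.py
python3 -c "
from h import *
rel(*trough(.1,.01));print(trough(.1,.01)[1],bot.read_state()['joint_positions'].round(1))"
```

```text
time_s: 23.05
position: [0.4445, 0.1796, 0.2686]
tcp_rot: [[-0.669, 0.463, 0.582], [0.492, 0.862, -0.121], [-0.558, 0.205, -0.804]]
force: [0.3, -0.3, -2.1]
opening: 0.136
grasp_force: 30.0
d [0.1313 0.053  0.0442] rot [  0.38  -3.7  -18.89] grip 0.136 30.0 F [ 0.3 -0.3 -2.1] t 23.05
[0.40689938 0.28452386 0.17074032] [ 20.2   9.7 120.4 -47.2  25.4   1.2]
```

```bash
python3 steer.py '.03 .01 .01 0 -1 -5 0;.06 .02 .02 0 -2 -10 0;.09 .035 .03 0 -3 -15 0;.12 .05 .04 .4 -3.7 -18.9 0;.1313 .053 .044 .4 -3.7 -18.9 0;.1313 .053 .044 .4 -3.7 -18.9 0;.1313 .053 .044 .4 -3.7 -18.9 0;.1313 .053 .044 .4 -3.7 -18.9 0'
cat >w.py <<'E'
from h import *
import sys
im,K,V,s=wrist(sys.argv[1]);rel(*trough(.1,.01));print(s["joint_positions"].round(1),abs(s["qvel"]).max().round(1))
hsv=cv2.cvtColor(im,cv2.COLOR_RGB2HSV)
m=((hsv[...,1]<30)&(hsv[...,2]>175)).astype(np.uint8)*255
cs,_=cv2.findContours(m,0,2)
c=max(cs,key=cv2.contourArea);print(cv2.contourArea(c),cv2.boundingRect(c));a=cv2.approxPolyDP(c,2.5,True)[:,0]
for p in a:
    q=plane(K,V,p,.01)[:2];Z=Ro.from_euler("z",CY,degrees=True).as_matrix()[:2,:2];print(p,q.round(4),"cradle",(Z.T@(q-CR)).round(4))
for x in(-.06,.06):
    for y in(-.04,.04):
        q=Ro.from_euler("z",CY,degrees=True).as_matrix()@np.array([x,y,.01])+[CR[0],CR[1],0];print((x,y),proj(K,V,q).round(1))
E
python3 w.py w12
```

```text
time_s: 23.85
position: [0.4084, 0.2842, 0.1728]
tcp_rot: [[-0.742, 0.238, 0.627], [0.184, 0.971, -0.151], [-0.645, 0.003, -0.764]]
force: [0.5, -0.8, -2.1]
opening: 0.128
grasp_force: 30.0
d [ 0.0028 -0.0001  0.0007] rot [-0.06  0.19 -0.41] grip 0.134 30.0 F [ 0.5  0.8 -2.7] t 23.9
[ 40.4  27.  120.8 -80.5  31.9  35.5] 0.8
0.5 (263, 80, 2, 2)
[264  80] [0.4193 0.2917] cradle [-0.0596  0.0099]
(-0.06, -0.04) [206.2  80. ]
(-0.06, 0.04) [299.   79.3]
(0.06, -0.04) [218.9 168.6]
(0.06, 0.04) [287.1 168.1]
```

```bash
python3 - <<'E'
from h import *
im,K,V=load("w12.npz");hsv=cv2.cvtColor(im,cv2.COLOR_RGB2HSV);g=cv2.cvtColor(im,cv2.COLOR_RGB2GRAY)
for r in(70,76,80,84,90,100,110):print(r,g[r,196:310:3].tolist())
print("col",[(c,g[60:180:2,c].tolist()) for c in(215,252,290)])
E
```

```text
70 [133, 131, 133, 109, 77, 73, 75, 71, 72, 73, 75, 73, 73, 132, 133, 133, 135, 135, 134, 131, 127, 128, 131, 135, 134, 127, 127, 131, 134, 133, 134, 131, 129, 127, 130, 129, 131, 131]
76 [133, 130, 130, 115, 106, 103, 104, 105, 106, 107, 107, 105, 109, 108, 106, 107, 112, 108, 106, 110, 109, 109, 110, 109, 110, 111, 112, 110, 111, 112, 110, 112, 111, 108, 128, 133, 132, 128]
80 [130, 129, 132, 134, 177, 118, 119, 120, 121, 118, 120, 123, 120, 160, 180, 184, 178, 177, 180, 180, 181, 183, 181, 183, 180, 184, 179, 181, 182, 181, 184, 182, 179, 168, 133, 133, 128, 127]
84 [132, 132, 133, 136, 176, 145, 94, 96, 97, 95, 97, 97, 95, 94, 186, 186, 180, 181, 181, 183, 185, 184, 188, 187, 184, 187, 183, 185, 184, 186, 184, 185, 185, 146, 132, 134, 135, 130]
90 [131, 125, 124, 121, 178, 180, 141, 96, 98, 97, 96, 98, 97, 96, 107, 188, 180, 181, 181, 183, 184, 186, 187, 187, 186, 188, 185, 186, 184, 187, 183, 184, 185, 132, 127, 132, 133, 136]
100 [129, 131, 129, 127, 148, 178, 183, 180, 95, 99, 96, 99, 97, 97, 99, 101, 182, 181, 182, 183, 184, 186, 187, 186, 188, 188, 187, 187, 186, 187, 185, 1
[... 442 characters left out ...]
 174, 177, 168, 144, 141, 147, 125, 120, 121, 130, 132, 134, 137, 135, 134, 131, 132]), (252, [128, 126, 125, 126, 131, 131, 131, 92, 111, 107, 179, 183, 182, 181, 182, 183, 182, 182, 181, 182, 182, 181, 182, 181, 182, 181, 184, 110, 112, 109, 112, 111, 111, 110, 108, 112, 105, 148, 186, 188, 114, 99, 100, 100, 99, 100, 100, 101, 103, 83, 92, 166, 182, 181, 182, 181, 181, 180, 184, 183]), (290, [126, 126, 125, 129, 132, 130, 128, 102, 111, 111, 183, 185, 183, 182, 183, 183, 183, 182, 183, 184, 183, 185, 185, 185, 187, 184, 182, 179, 182, 175, 155, 145, 146, 144, 129, 122, 129, 131, 133, 134, 135, 132, 136, 136, 134, 135, 133, 133, 135, 133, 135, 139, 136, 136, 139, 142, 137, 134, 134, 134])]
```

```bash
cat >e.py <<'E'
from h import *
import sys
im,K,V=load(sys.argv[1]);g=cv2.cvtColor(im,cv2.COLOR_RGB2GRAY).astype(float)
Z=Ro.from_euler("z",CY,degrees=True).as_matrix()[:2,:2]
def edge(a,th=157): # first crossing index, subpixel
    for i in range(1,len(a)):
        if a[i]>th>=a[i-1]:return i-1+(th-a[i-1])/(a[i]-a[i-1])
def C(px):return Z.T@(plane(K,V,px,.01)[:2]-CR)
L=[C((195+e,r)) for r in range(83,135,2) if (e:=edge(g[r,195:235]))]
Rr=[C((320-e,r)) for r in range(83,117,2) if (e:=edge(g[r,320:280:-1]))]
T=[C((c,65+e)) for c in range(245,294,2) if (e:=edge(g[65:95,c]))]
for nm,A,k in(("left y",L,1),("right y",Rr,1),("near x",T,0)):
    A=np.array(A);f=np.polyfit(A[:,1-k],A[:,k],1);res=A[:,k]-np.polyval(f,A[:,1-k]);print(nm,"median",np.median(A[:,k]).round(4),"slope deg",np.degrees(np.arctan(f[0])).round(2),"res",res.std().round(5),"at other",np.median(A[:,1-k]).round(3))
E
python3 e.py w12.npz
```

```text
left y median -0.0409 slope deg -0.67 res 0.00021 at other -0.03
right y median 0.0369 slope deg -0.43 res 0.00018 at other -0.039
near x median -0.0602 slope deg 0.4 res 4e-05 at other 0.014
```

Plate edges: width 77.8 mm (80 given), near edge at -60.2 mm, yaw about 0.5° more negative than my estimate. I'll update the V-rest's pose and go in.

```bash
echo 'CR=(.4742,.2669);CY=-13.9' >>h.py
python3 -c "
from h import *
for h,o in((.1,.005),(.03,.005),(.003,.005),(.003,0)):rel(*trough(h,o))"
```

```text
d [ 0.0081 -0.001   0.0004] rot [ 0.26  0.19 -0.03] grip 0.134 30.0 F [ 0.5  0.8 -2.7] t 23.9
d [ 0.0084 -0.0013  0.0704] rot [ 0.26  0.19 -0.03] grip 0.134 30.0 F [ 0.5  0.8 -2.7] t 23.9
d [ 0.0085 -0.0014  0.0974] rot [ 0.26  0.19 -0.03] grip 0.134 30.0 F [ 0.5  0.8 -2.7] t 23.9
d [ 0.0135 -0.0014  0.0974] rot [ 0.26  0.19 -0.03] grip 0.134 30.0 F [ 0.5  0.8 -2.7] t 23.9
```

```bash
python3 steer.py '.0084 -.0013 .02 .26 .19 0 0;.0084 -.0013 .045 .26 .19 0 0;.0084 -.0013 .07 .26 .19 0 0;.0084 -.0013 .07 .26 .19 0 0;.0084 -.0013 .07 .26 .19 0 0;.0084 -.0013 .07 .26 .19 0 0'
python3 - <<'E'
from h import *
im,K,V,s=wrist("w13");T=s["tcp_rot"];P=s["position"];print(s["joint_positions"].round(1))
for h,o in((.03,.005),(.003,.005),(.003,0)):rel(*trough(h,o))
E
python3 e.py w13.npz
```

```text
time_s: 24.5
position: [0.4479, 0.2887, 0.1323]
tcp_rot: [[-0.76, 0.255, 0.598], [0.188, 0.967, -0.173], [-0.623, -0.019, -0.782]]
force: [-0.2, 0.3, -2.0]
opening: 0.136
grasp_force: 30.0
[ 37.3  33.  116.9 -81.9  30.4  35.4]
d [ 0.0099 -0.0146  0.0161] rot [-1.37 -1.48  0.06] grip 0.134 30.0 F [-0.2  0.5 -3.2] t 24.55
d [ 0.0092 -0.0139  0.0431] rot [-1.37 -1.48  0.06] grip 0.134 30.0 F [-0.2  0.5 -3.2] t 24.55
d [ 0.0142 -0.0139  0.0432] rot [-1.37 -1.48  0.06] grip 0.134 30.0 F [-0.2  0.5 -3.2] t 24.55
left y median -0.0226 slope deg 60.35 res 0.0 at other -0.023
right y median 0.0381 slope deg -0.07 res 0.0001 at other -0.038
near x median -0.0597 slope deg 0.34 res 0.00013 at other 0.022
```

Joint 4 is at its -82° limit. I'll fit the arm's kinematics from the recorded poses and check which branch reaches the target.

```bash
cat >fk.py <<'E'
from h import *
from scipy.optimize import least_squares
D=[((52.799,30.277,82.156,0,67.69,-10.227),(.28301,.55643,.22159)),((-38.7,23.3,84.3,0,72.6,-120.7),(.5147,-.2697,.2817)),((-16.9,15.7,118.2,25.9,19.6,-100.9),(.529,.0021,.2202)),((-15.3,20.3,116.7,27.1,15.7,-156.5),(.5546,.002,.1958)),((-16.3,20.5,117.9,30.6,14.9,-.6),(.5471,-.0024,.1903)),((-17.8,12.9,118.4,24.2,21.4,21.6),(.5215,-.0025,.2397)),((-40.4,23.7,84.1,.1,71.6,58.4),(.5126,-.2895,.2788)),((19.9,10.9,120.6,-49.4,24.3,163.3),(.4492,.1796,.2607)),((20.2,9.7,120.4,-47.2,25.4,1.2),(.4445,.1796,.2686)),((40.4,27,120.8,-80.5,31.9,35.5),(.4084,.2842,.1728)),((37.3,33,116.9,-81.9,30.4,35.4),(.4479,.2887,.1323))]
ry=lambda a:Ro.from_euler("y",a,degrees=True).as_matrix();rz=lambda a:Ro.from_euler("z",a,degrees=True).as_matrix()
def rot(q):return rz(q[0])@ry(q[1]+q[2])@rz(q[3])@ry(q[4])@rz(q[5])@ROFF
def rows(q):
    A=rz(q[0]);B=A@ry(q[1]);C=A@ry(q[1]+q[2]);E=rot(q)
    return np.column_stack([[0,0,1],A[:,0],A[:,1],B[:,2],C[:,0],C[:,2],E[:,2]])
ROFF=np.eye(3);s=bot.read_state();ROFF=rot(s["joint_positions"]).T@s["tcp_rot"]
A=np.vstack([rows(q) for q,_ in D]);b=np.hstack([p for _,p in D])
PAR=np.linalg.lstsq(A,b,rcond=None)[0]
LO=np.array([-176.69,-43.24,12.49,-82,0,-163.58]);HI=np.array([176.69,126.21,139.97,262,151.66,163.58])
def ik(R,p,q0,lo=LO,hi=HI):
    f=lambda q:np.r_[(rows(q)@PAR-p)*20,Ro.from_matrix(rot(q).T@R).as_rotvec()]
    return least_squares(f,np.clip(q0,lo+.1,hi-.1),bounds=(lo,hi),x_scale=30.)
E
python3 - <<'E'
from fk import *
print(ROFF.round(3),PAR.round(4),"res",abs(A@PAR-b).max().round(4))
rng=np.random.default_rng(0);W=np.diag([-1.,-1,1])
for h,o in((.1,.005),(.03,.005),(.003,0)):
    R,p=trough(h,o)
    for k,RR in enumerate((R,R@W)):
        S=set()
        for _ in range(40):
            r=ik(RR,p,rng.uniform(np.maximum(LO,[-60,-20,60,-82,0,-163]),np.minimum(HI,[90,90,139,262,90,163])))
            if r.cost<1e-6:S.add(tuple(int(round(v)) for v in r.x))
        print(h,o,k,S)
E
```

```text
[[ 0. -1. -0.]
 [ 1.  0.  0.]
 [-0. -0.  1.]] [2.746e-01 4.000e-04 1.111e-01 5.875e-01 1.141e-01 3.917e-01 3.054e-01] res 0.0007
0.1 0.005 0 {(41, 28, 121, -81, 32, 37)}
0.1 0.005 1 {(41, 28, 121, -81, 32, -143)}
0.03 0.005 0 {(36, 36, 121, 261, 30, 52)}
0.03 0.005 1 {(36, 36, 121, 261, 30, -128)}
0.003 0 0 {(34, 39, 120, 255, 30, 58)}
0.003 0 1 {(34, 39, 120, 255, 30, -122)}
```

The model fits within 0.7 mm. The target needs the J4 ≈ 255° branch, so I have to sweep J4 the long way round in free air. I'll plan those waypoints.

```bash
cat >>fk.py <<'E'
def fk(q):return rot(q),rows(q)@PAR
def way(Q,q0=None):
    s=bot.read_state();T,P=s["tcp_rot"],s["position"]
    for q in Q:
        R,p=fk(q);print(*(T.T@(p-P)).round(3),*Ro.from_matrix(T.T@R).as_rotvec(degrees=True).round(1)," | TCP",p.round(2),"foot",(p+.0675*R[:,2]).round(2))
E
python3 - <<'E'
from fk import *
q=bot.read_state()["joint_positions"]
print("retreat");qa=np.array([28,8,112,-64,28,30]);way([(q*(1-t)+qa*t) for t in(.33,.67,1)])
print("sweep preview");qb=np.array([28,8,112,252,25,-122.])
for t in np.linspace(0,1,9):
    R,p=fk(qa*(1-t)+qb*t);print(p.round(3),(p+.0675*R[:,2]).round(3))
W=np.diag([-1.,-1,1])
for h,o in((.003,0),(.003,.01),(.03,.01),(.03,.03),(.06,.03),(.06,.05),(.1,.06)):
    R,p=trough(h,o);r=ik(R@W,p,[34,39,118,255,30,-122]);print(h,o,r.x.round(1),r.cost<1e-6)
E
```

```text
retreat
-0.07 -0.0 -0.04 -3.3 -3.2 10.5  | TCP [0.48 0.28 0.21] foot [0.52 0.27 0.16]
-0.14 -0.01 -0.09 -7.4 -6.6 21.0  | TCP [0.5  0.27 0.29] foot [0.55 0.26 0.24]
-0.203 -0.027 -0.145 -12.0 -10.1 30.7  | TCP [0.51 0.25 0.37] foot [0.56 0.25 0.33]
sweep preview
[0.508 0.25  0.372] [0.561 0.246 0.331]
[0.447 0.297 0.315] [0.486 0.303 0.26 ]
[0.4   0.38  0.309] [0.429 0.404 0.253]
[0.39  0.46  0.356] [0.416 0.503 0.311]
[0.419 0.503 0.433] [0.452 0.554 0.405]
[0.474 0.488 0.505] [0.519 0.537 0.492]
[0.53  0.426 0.538] [0.588 0.461 0.533]
[0.562 0.345 0.519] [0.627 0.362 0.51 ]
[0.556 0.283 0.458] [0.62  0.286 0.435]
0.003 0 [  34.3   39.1  120.4  254.5   29.8 -121.7] True
0.003 0.01 [  33.5   38.2  119.8  256.1   29.2 -124.5] True
0.03 0.01 [  35.3   35.2  120.5  262.    29.4 -129.3] False
0.03 0.03 [  33.5   33.7  119.9  262.    28.3 -131.6] False
0.06 0.03 [  35.3   30.6  121.8  262.    28.8 -130.8] False
0.06 0.05 [  33.6   29.3  121.1  262.    27.8 -133.1] False
0.1 0.06 [  35.2   24.4  123.   262.    28.1 -133.4] False
```

```bash
python3 steer.py '-.03 0 -.02 -1.5 -1.5 5 0;-.07 0 -.04 -3.3 -3.2 10.5 0;-.105 -.005 -.065 -5 -5 15.7 0;-.14 -.01 -.09 -7.4 -6.6 21 0;-.17 -.018 -.117 -9.7 -8.3 26 0;-.203 -.027 -.145 -12 -10.1 30.7 0;-.203 -.027 -.145 -12 -10.1 30.7 0;-.203 -.027 -.145 -12 -10.1 30.7 0'
python3 - <<'E'
from fk import *
q=bot.read_state()["joint_positions"];print(q.round(1))
qa=q;qb=np.array([28,8,112,252,25,-122.])
way([qa*(1-t)+qb*t for t in np.arange(1,14)/26])
W=np.diag([-1.,-1,1])
for h,o in((.004,.02),(.004,.04),(.004,.06)):
    R,p=trough(h,o);r=ik(R@W,p,[34,39,118,255,30,-122]);print(h,o,r.x.round(1),r.cost<1e-6)
E
```

```text
time_s: 25.35
position: [0.5077, 0.2495, 0.3726]
tcp_rot: [[-0.443, 0.438, 0.783], [0.644, 0.762, -0.062], [-0.624, 0.477, -0.619]]
force: [0.4, 0.0, -3.2]
opening: 0.137
grasp_force: 30.0
[ 28.    7.9 112.1 -64.1  28.   30.1]
0.028 -0.012 -0.001 2.5 5.1 4.9  | TCP [0.49 0.26 0.35] foot [0.54 0.26 0.3 ]
0.057 -0.018 -0.006 4.4 10.4 9.8  | TCP [0.47 0.27 0.33] foot [0.51 0.27 0.28]
0.086 -0.019 -0.013 5.8 15.8 14.8  | TCP [0.45 0.29 0.32] foot [0.49 0.3  0.26]
0.114 -0.014 -0.022 6.6 21.2 19.9  | TCP [0.43 0.31 0.31] foot [0.47 0.32 0.25]
0.14 -0.004 -0.034 6.8 26.6 25.1  | TCP [0.42 0.34 0.3 ] foot [0.45 0.35 0.25]
0.162 0.012 -0.046 6.5 31.8 30.5  | TCP [0.41 0.37 0.31] foot [0.44 0.39 0.25]
0.179 0.032 -0.06 5.6 36.7 36.0  | TCP [0.4  0.39 0.31] foot [0.42 0.42 0.26]
0.191 0.055 -0.073 4.2 41.3 41.7  | TCP [0.39 0.42 0.32] foot [0.42 0.45 0.27]
0.198 0.081 -0.086 2.4 45.6 47.6  | TCP [0.39 0.44 0.34] foot [0.41 0.48 0.29]
0.198 0.107 -0.098 0.2 49.3 53.7  | TCP [0.39 0.46 0.36] foot [0.42 0.51 0.32]
0.192 0.134 -0.109 -2.4 52.5 60.0  | TCP [0.4  0.48 0.38] foot [0.42 0.53 0.34]
0.181 0.159 -0.117 -5.2 55.1 66.4  | TCP [0.41 0.49 0.41] foot [0.44 0.54 0.37]
0.165 0.182 -0.123 -8.2 57.0 73.1  | TCP [0.42 0.5  0.43] foot [0.45 0.55 0.4 ]
0.004 0.02 [  32.8   37.3  119.2  258.1   28.5 -127.5] True
0.004 0.04 [  31.2   35.7  117.8  262.    27.4 -133.4] True
0.004 0.06 [  29.6   34.4  117.1  262.    26.3 -135.6] False
```

```bash
python3 steer.py '.028 -.012 -.001 2.5 5.1 4.9 0;.057 -.018 -.006 4.4 10.4 9.8 0;.086 -.019 -.013 5.8 15.8 14.8 0;.114 -.014 -.022 6.6 21.2 19.9 0;.14 -.004 -.034 6.8 26.6 25.1 0;.162 .012 -.046 6.5 31.8 30.5 0;.179 .032 -.06 5.6 36.7 36 0;.191 .055 -.073 4.2 41.3 41.7 0;.198 .081 -.086 2.4 45.6 47.6 0;.198 .107 -.098 .2 49.3 53.7 0;.192 .134 -.109 -2.4 52.5 60 0;.181 .159 -.117 -5.2 55.1 66.4 0;.165 .182 -.123 -8.2 57 73.1 0;.165 .182 -.123 -8.2 57 73.1 0'
python3 - <<'E'
from fk import *
q=bot.read_state()["joint_positions"];print(q.round(1))
qa=q;qb=np.array([31,12,116,254,27,-124.])
way([qa*(1-t)+qb*t for t in np.arange(1,15)/14])
E
```

```text
time_s: 26.75
position: [0.4187, 0.5031, 0.4299]
tcp_rot: [[-0.195, 0.852, 0.486], [0.569, -0.305, 0.763], [0.799, 0.426, -0.425]]
force: [-0.6, -0.6, -2.2]
opening: 0.134
grasp_force: 30.0
[ 28.1   8.3 112.   94.   26.5 -46. ]
0.014 0.016 0.001 -3.3 3.1 4.8  | TCP [0.43 0.51 0.45] foot [0.47 0.56 0.42]
0.024 0.034 -0.001 -7.0 5.7 9.7  | TCP [0.44 0.51 0.46] foot [0.48 0.56 0.44]
0.029 0.055 -0.004 -10.9 7.9 14.5  | TCP [0.46 0.5  0.48] foot [0.5  0.55 0.46]
0.029 0.076 -0.009 -15.1 9.5 19.5  | TCP [0.47 0.49 0.49] foot [0.52 0.54 0.48]
0.023 0.097 -0.015 -19.4 10.6 24.4  | TCP [0.49 0.48 0.5 ] foot [0.54 0.52 0.49]
0.013 0.116 -0.022 -23.8 11.1 29.4  | TCP [0.5  0.46 0.5 ] foot [0.56 0.5  0.49]
-0.002 0.134 -0.031 -28.2 11.1 34.5  | TCP [0.52 0.44 0.5 ] foot [0.57 0.47 0.49]
-0.021 0.148 -0.04 -32.5 10.5 39.7  | TCP [0.53 0.42 0.49] foot [0.59 0.45 0.48]
-0.044 0.158 -0.049 -36.8 9.4 45.0  | TCP [0.54 0.39 0.48] foot [0.6  0.42 0.47]
-0.07 0.164 -0.059 -40.8 7.7 50.4  | TCP [0.54 0.37 0.47] foot [0.61 0.39 0.46]
-0.097 0.164 -0.068 -44.5 5.5 55.8  | TCP [0.54 0.35 0.45] foot [0.61 0.36 0.43]
-0.126 0.16 -0.076 -47.9 2.9 61.4  | TCP [0.54 0.32 0.43] foot [0.61 0.33 0.41]
-0.154 0.15 -0.084 -50.9 -0.1 67.1  | TCP [0.54 0.31 0.41] foot [0.6  0.31 0.38]
-0.182 0.135 -0.091 -53.5 -3.4 72.9  | TCP [0.52 0.29 0.38] foot [0.58 0.29 0.35]
```

It tracks the branch well, so I'll do the second half.

```bash
python3 steer.py '.014 .016 .001 -3.3 3.1 4.8 0;.024 .034 -.001 -7 5.7 9.7 0;.029 .055 -.004 -10.9 7.9 14.5 0;.029 .076 -.009 -15.1 9.5 19.5 0;.023 .097 -.015 -19.4 10.6 24.4 0;.013 .116 -.022 -23.8 11.1 29.4 0;-.002 .134 -.031 -28.2 11.1 34.5 0;-.021 .148 -.04 -32.5 10.5 39.7 0;-.044 .158 -.049 -36.8 9.4 45 0;-.07 .164 -.059 -40.8 7.7 50.4 0;-.097 .164 -.068 -44.5 5.5 55.8 0;-.126 .16 -.076 -47.9 2.9 61.4 0;-.154 .15 -.084 -50.9 -.1 67.1 0;-.182 .135 -.091 -53.5 -3.4 72.9 0;-.182 .135 -.091 -53.5 -3.4 72.9 0'
python3 - <<'E'
from fk import *
q=bot.read_state()["joint_positions"];print(q.round(1))
W=np.diag([-1.,-1,1]);R,p=trough(.006,.035);qt=ik(R@W,p,[32,36,118,260,28,-130]).x;print(qt.round(1))
way([q*(1-t)+qt*t for t in (.25,.5,.75,1)]);rel(R@W,p)
E
```

```text
time_s: 28.25
position: [0.5236, 0.2884, 0.379]
tcp_rot: [[0.426, -0.155, 0.891], [-0.393, -0.919, 0.028], [0.815, -0.362, -0.452]]
force: [-0.1, 0.7, -2.8]
opening: 0.136
grasp_force: 30.0
[  30.9   12.   116.2  253.7   26.9 -123.7]
[  31.7   35.8  118.2  261.4   27.7 -132.3]
-0.056 0.025 0.031 -4.3 -5.0 -3.3  | TCP [0.52 0.29 0.31] foot [0.58 0.29 0.27]
-0.113 0.054 0.055 -8.5 -9.9 -6.8  | TCP [0.52 0.28 0.24] foot [0.57 0.28 0.2 ]
-0.169 0.087 0.073 -12.7 -14.9 -10.2  | TCP [0.5  0.28 0.18] foot [0.55 0.27 0.13]
-0.223 0.124 0.083 -16.9 -19.9 -13.8  | TCP [0.48 0.26 0.11] foot [0.53 0.25 0.06]
d [-0.223   0.1239  0.083 ] rot [-16.89 -19.92 -13.75] grip 0.136 30.0 F [-0.1  0.7 -2.8] t 28.25
```

```bash
python3 steer.py '-.028 .012 .016 -2.1 -2.5 -1.6 0;-.056 .025 .031 -4.3 -5 -3.3 0;-.085 .04 .043 -6.4 -7.5 -5 0;-.113 .054 .055 -8.5 -9.9 -6.8 0;-.141 .07 .064 -10.6 -12.4 -8.5 0;-.169 .087 .073 -12.7 -14.9 -10.2 0;-.169 .087 .073 -12.7 -14.9 -10.2 0;-.169 .087 .073 -12.7 -14.9 -10.2 0'
python3 - <<'E'
from fk import *
q=bot.read_state()["joint_positions"];print(q.round(1))
W=np.diag([-1.,-1,1])
for h,o in((.006,.028),(.006,.012),(.004,.003),(.003,0)):
    R,p=trough(h,o);rel(R@W,p)
im,K,V,s=wrist("w14")
g=cv2.cvtColor(im,cv2.COLOR_RGB2GRAY)
Z=Ro.from_euler("z",CY,degrees=True).as_matrix()
for x in(-.06,.06):
    for y in(-.04,.04):print((x,y),proj(K,V,Z@np.array([x,y,.01])+[CR[0],CR[1],0]).round(1))
E
```

```text
time_s: 29.05
position: [0.5072, 0.2785, 0.1807]
tcp_rot: [[0.665, -0.233, 0.709], [-0.234, -0.967, -0.099], [0.709, -0.099, -0.698]]
force: [-0.3, 0.8, -1.8]
opening: 0.132
grasp_force: 30.0
[  31.6   29.8  117.3  259.6   27.6 -130.4]
d [-0.0662  0.0259  0.0299] rot [-4.42 -5.43 -3.63] grip 0.132 30.0 F [-0.3  0.8 -1.8] t 29.05
d [-0.0821  0.0269  0.0283] rot [-4.42 -5.43 -3.63] grip 0.132 30.0 F [-0.3  0.8 -1.8] t 29.05
d [-0.0912  0.0276  0.0294] rot [-4.42 -5.43 -3.63] grip 0.132 30.0 F [-0.3  0.8 -1.8] t 29.05
d [-0.0943  0.0278  0.0301] rot [-4.42 -5.43 -3.63] grip 0.132 30.0 F [-0.3  0.8 -1.8] t 29.05
(-0.06, -0.04) [338.2 413.4]
(-0.06, 0.04) [245.8 411.9]
(0.06, -0.04) [323.5 275.3]
(0.06, 0.04) [247.5 277. ]
```

```bash
python3 steer.py '-.022 .009 .01 -1.5 -1.8 -1.2 0;-.044 .018 .02 -3 -3.6 -2.4 0;-.0662 .026 .03 -4.4 -5.4 -3.6 0;-.0662 .026 .03 -4.4 -5.4 -3.6 0;-.0662 .026 .03 -4.4 -5.4 -3.6 0'
python3 - <<'E'
from fk import *
q=bot.read_state()["joint_positions"];print(q.round(1))
W=np.diag([-1.,-1,1])
for h,o in((.006,.028),(.006,.012),(.004,.003),(.003,0)):
    R,p=trough(h,o);rel(R@W,p)
c=bot.capture("top");np.savez("top1.npz",color=c["color"],K=c["K"],view=c["view"])
E
```

```text
time_s: 29.6
position: [0.4787, 0.266, 0.1117]
tcp_rot: [[0.742, -0.242, 0.626], [-0.187, -0.97, -0.154], [0.644, -0.003, -0.765]]
force: [0.5, 0.5, -1.0]
opening: 0.132
grasp_force: 30.0
[  32.3   36.2  118.7  260.1   28.1 -130.1]
d [-0.0012  0.0002  0.0009] rot [-0.07 -0.11 -0.22] grip 0.132 30.0 F [ 0.5  0.5 -1. ] t 29.6
d [-0.0172  0.0003  0.0008] rot [-0.07 -0.11 -0.22] grip 0.132 30.0 F [ 0.5  0.5 -1. ] t 29.6
d [-0.0262  0.0003  0.0028] rot [-0.07 -0.11 -0.22] grip 0.132 30.0 F [ 0.5  0.5 -1. ] t 29.6
d [-0.0292  0.0003  0.0038] rot [-0.07 -0.11 -0.22] grip 0.132 30.0 F [ 0.5  0.5 -1. ] t 29.6
```

```bash
python3 steer.py '-.008 0 .001 0 0 0 0;-.016 0 .001 0 0 0 0;-.021 0 .002 0 0 0 0;-.0255 0 .0025 0 0 0 0;-.0255 0 .0025 0 0 0 0;-.0255 0 .0025 0 0 0 0'
python3 - <<'E'
from fk import *
W=np.diag([-1.,-1,1])
for h,o in((.004,.003),(.003,0)):
    R,p=trough(h,o);rel(R@W,p)
s=bot.read_state();print((s["tcp_rot"].T@s["force"]).round(2),s["moment"].round(2))
E
```

```text
time_s: 30.25
position: [0.4604, 0.2699, 0.0921]
tcp_rot: [[0.743, -0.243, 0.623], [-0.188, -0.97, -0.155], [0.642, -0.002, -0.767]]
force: [-0.1, -0.5, -2.7]
opening: 0.135
grasp_force: 30.0
d [ 0.0007 -0.0004 -0.0002] rot [ 0.03  0.04 -0.21] grip 0.135 30.0 F [-0.1 -0.5 -2.7] t 30.25
d [-0.0023 -0.0004  0.0009] rot [ 0.03  0.04 -0.21] grip 0.135 30.0 F [-0.1 -0.5 -2.7] t 30.25
[-1.71  0.49  2.08] [ 0.16  0.84 -0.  ]
```

```bash
python3 steer.py '-.001 0 0 0 0 0 0;-.002 0 0 0 0 0 0;-.002 0 0 0 0 0 0;-.002 0 0 0 0 0 0'
python3 -c "
from h import *
s=bot.read_state();print((s['tcp_rot'].T@s['force']).round(2),(s['tcp_rot'].T@s['moment']).round(2))"
```

```text
time_s: 30.65
position: [0.4597, 0.2704, 0.0912]
tcp_rot: [[0.742, -0.243, 0.624], [-0.188, -0.97, -0.155], [0.643, -0.002, -0.766]]
force: [2.7, 0.6, -0.4]
opening: 0.135
grasp_force: 30.0
[ 1.62 -1.29  1.95] [ 0.18 -0.17 -0.06]
```

```bash
python3 steer.py '-.001 0 0 0 0 0 0;-.001 0 0 0 0 0 0;-.001 0 0 0 0 0 0'
python3 -c "
from h import *
s=bot.read_state();print((s['tcp_rot'].T@s['force']).round(2),(s['tcp_rot'].T@s['moment']).round(2))"
```

```text
time_s: 30.95
position: [0.4594, 0.2705, 0.091]
tcp_rot: [[0.741, -0.244, 0.626], [-0.188, -0.97, -0.155], [0.645, -0.002, -0.765]]
force: [5.8, 0.8, 3.2]
opening: 0.135
grasp_force: 30.0
[ 6.2  -2.22  1.07] [ 0.2   0.75 -0.07]
```

Contact with the V: the x force rose to 6 N. I'll ease down to the stop.

```bash
python3 steer.py '0 0 .001 0 0 0 0;0 0 .002 0 0 0 0;0 0 .002 0 0 0 0'
python3 -c "
from h import *
s=bot.read_state();print((s['tcp_rot'].T@s['force']).round(2),(s['tcp_rot'].T@s['moment']).round(2))"
```

```text
time_s: 31.25
position: [0.4603, 0.2703, 0.0898]
tcp_rot: [[0.741, -0.243, 0.626], [-0.187, -0.97, -0.155], [0.645, -0.002, -0.764]]
force: [2.4, 0.2, 6.8]
opening: 0.133
grasp_force: 30.0
[ 6.12 -0.78 -3.69] [ 0.31  0.88 -0.03]
```

```bash
python3 steer.py '0 0 .001 0 0 0 0;0 0 .0015 0 0 0 0;0 0 .0015 0 0 0 0'
python3 -c "
from h import *
s=bot.read_state();print((s['tcp_rot'].T@s['force']).round(2),(s['tcp_rot'].T@s['moment']).round(2))"
```

```text
time_s: 31.55
position: [0.4612, 0.2701, 0.0887]
tcp_rot: [[0.741, -0.243, 0.626], [-0.187, -0.97, -0.155], [0.645, -0.002, -0.764]]
force: [2.1, 1.1, 7.5]
opening: 0.134
grasp_force: 30.0
[ 6.24 -1.57 -4.58] [ 0.29  0.85 -0.05]
```

```bash
python3 steer.py '0 0 0 0 0 0 .2;0 0 0 0 0 0 .3;0 0 0 0 0 0 .45;0 0 0 0 0 0 .5;0 0 0 0 0 0 .5;0 0 0 0 0 0 .5;0 0 0 0 0 0 .5'
python3 -c "
from h import *
s=bot.read_state();print((s['tcp_rot'].T@s['force']).round(2),s['opening'],s['joint_positions'].round(1))
c=bot.capture('side');np.savez('side2.npz',color=c['color'],K=c['K'],view=c['view'])"
```

```text
time_s: 32.25
position: [0.4599, 0.2697, 0.087]
tcp_rot: [[0.744, -0.244, 0.622], [-0.188, -0.97, -0.155], [0.641, -0.001, -0.767]]
force: [0.0, -0.5, -0.5]
opening: 0.493
grasp_force: 0.0
[-0.23  0.43  0.48] 0.49321565779436055 [  34.1   39.4  120.4  254.    29.8 -121. ]
```

```bash
python3 steer.py '.008 0 -.002 0 0 0 .5;.018 0 -.004 0 0 0 .5;.028 0 -.006 0 0 0 .5;.034 0 -.006 0 0 0 .5;.034 0 -.006 0 0 0 .5'
python3 - <<'E'
from fk import *
s=bot.read_state();q=s["joint_positions"];print(q.round(1),s["force"].round(1))
qt=np.array([31,14,117,254,27,-124.]);way([q*(1-t)+qt*t for t in (.25,.5,.75,1)])
E
```

```text
time_s: 32.8
position: [0.4824, 0.2644, 0.1143]
tcp_rot: [[0.742, -0.244, 0.624], [-0.189, -0.97, -0.155], [0.643, -0.003, -0.766]]
force: [-1.1, 0.6, -0.1]
opening: 0.498
grasp_force: 0.0
[  31.8   35.9  118.3  261.3   27.8 -131.8] [-1.1  0.6 -0.1]
0.047 -0.014 -0.034 3.8 4.5 3.1  | TCP [0.5  0.27 0.17] foot [0.55 0.27 0.12]
0.093 -0.025 -0.073 7.7 8.9 6.2  | TCP [0.51 0.28 0.23] foot [0.56 0.28 0.19]
0.136 -0.03 -0.115 11.5 13.4 9.2  | TCP [0.52 0.29 0.29] foot [0.57 0.28 0.25]
0.177 -0.032 -0.162 15.3 17.9 12.2  | TCP [0.52 0.29 0.35] foot [0.58 0.29 0.32]
```

```bash
python3 steer.py '.024 -.007 -.017 2 2.2 1.5 .5;.047 -.014 -.034 3.8 4.5 3.1 .5;.07 -.02 -.053 5.7 6.7 4.6 .5;.093 -.025 -.073 7.7 8.9 6.2 .5;.114 -.028 -.094 9.6 11.1 7.7 .5;.136 -.03 -.115 11.5 13.4 9.2 .5;.156 -.031 -.138 13.4 15.6 10.7 .5;.177 -.032 -.162 15.3 17.9 12.2 .5;.177 -.032 -.162 15.3 17.9 12.2 .5;.177 -.032 -.162 15.3 17.9 12.2 .5'
cat >chk.py <<'E'
from h import *
import cv2
Z=Ro.from_euler("z",CY,degrees=True).as_matrix();e=np.radians(40)
H=Z@np.array([[np.cos(e),0,-np.sin(e)],[0,1,0],[np.sin(e),0,np.cos(e)]]);o=np.array([CR[0],CR[1],0])+Z@np.array([.03,0,.036])
for n in("side","top","wrist"):
    if n=="wrist":im,K,V,s=wrist("w20")
    else:
        c=bot.capture(n);im,K,V=c["color"],c["K"],c["view"];np.savez(n+"9.npz",color=im,K=K,view=V)
        cv2.imwrite(f"pics/{n}9.png",im[:,:,::-1])
    print(n,"tang top pred",proj(K,V,o+.094*H[:,2]).round(1),"flange",proj(K,V,o+.053*H[:,2]).round(1),"foot",proj(K,V,o).round(1))
    hsv=cv2.cvtColor(im,cv2.COLOR_RGB2HSV);m=((hsv[...,0]<25)&(hsv[...,1]>125)).astype(np.uint8)
    q=proj(K,V,o+.06*H[:,2]);k,l,st,ce=cv2.connectedComponentsWithStats(m)
    for i in range(1,k):
        if st[i,4]>15 and np.hypot(*(ce[i]-q))<50:
            ys,xs=np.nonzero(l==i);f=cv2.fitLine(np.column_stack([xs,ys]).astype(np.float32),cv2.DIST_L2,0,.01,.01).ravel();print(" brass",st[i],ce[i].round(1),"axis",f[:2].round(2))
    a=proj(K,V,o+.094*H[:,2])-proj(K,V,o);print(" pred axis",(a/np.linalg.norm(a)).round(2))
E
python3 chk.py
```

```text
time_s: 33.8
position: [0.5196, 0.2872, 0.3512]
tcp_rot: [[0.462, -0.171, 0.87], [-0.371, -0.928, 0.015], [0.805, -0.33, -0.493]]
force: [0.2, 0.3, -0.8]
opening: 0.5
grasp_force: 0.0
side tang top pred [202.  151.1] flange [210.7 159.6] foot [221.7 170.3]
 brass [243 126   8  34 186] [246.6 142.7] axis [ 0.11 -0.99]
 brass [201 150  24  22 145] [211.8 160.3] axis [0.75 0.66]
 pred axis [-0.72 -0.7 ]
top tang top pred [170.6 232.2] flange [174.7 223.6] foot [179.8 213.2]
 brass [169 211  13  18 120] [176.  220.1] axis [ 0.41 -0.91]
 brass [128 231  38   8 123] [148.7 234.5] axis [0.99 0.13]
 pred axis [-0.44  0.9 ]
wrist tang top pred [365.4 448.8] flange [363.3 419.2] foot [361.2 390.1]
 pred axis [0.07 1.  ]
```

```bash
python3 - <<'E'
from h import *
Z=Ro.from_euler("z",CY,degrees=True).as_matrix();e=np.radians(40)
H=Z@np.array([[np.cos(e),0,-np.sin(e)],[0,1,0],[np.sin(e),0,np.cos(e)]]);o=np.array([CR[0],CR[1],0])+Z@np.array([.03,0,.036])
t=np.linspace(0,6.28,30)
for h in(0,.004):
    pts=[(x,y,z+h) for x in(-.011,.011) for y in(-.006,.006) for z in(.056,.094)]+[(.011*np.cos(a),.011*np.sin(a),z+h) for a in t for z in(0,.05)]+[(x,y,z+h) for x in(-.004,.004) for y in(-.021,.021) for z in(.05,.056)]
    for f in("side9.npz","top9.npz"):
        im,K,V=load(f);q=np.array([proj(K,V,o+H@np.array(p))+.5 for p in pts]);print(h,f,q.min(0).round(1),q.max(0).round(1))
# stand before/after & bench in top view
a=load("top0.npz")[0];b,K,V=load("top9.npz")
ha=cv2.cvtColor(b,cv2.COLOR_RGB2HSV)
for n,x0,y0,x1,y1 in(("stand",335,185,370,232),("padlock",303,128,328,158),("can",375,143,402,172),("screwdr",222,130,290,145),("rimlock",183,133,226,170),("tray",246,228,292,262),("hammer",65,150,152,190)):
    d=np.abs(a[y0:y1,x0:x1].astype(int)-b[y0:y1,x0:x1]).max(2);print(n,"changed px",(d>40).sum(),"of",d.size)
# ring hole dark spots
Hh,m=frame(FX,-.3)
for ang in(30,210,-28,152):
    q=proj(K,V,m+Hh@np.array([.031*np.cos(np.radians(ang)),.031*np.sin(np.radians(ang)),.014]));x,y=np.round(q).astype(int);print(ang,q.round(1),b[y-1:y+2,x-1:x+2].mean((0,1)).round(0))
print("spanner bar patch before/after");g0=cv2.cvtColor(a,cv2.COLOR_RGB2GRAY);g1=cv2.cvtColor(b,cv2.COLOR_RGB2GRAY)
r,s=cv2.phaseCorrelate(g0[185:232,335:370].astype(np.float32),g1[185:232,335:370].astype(np.float32));print(r,s)
E
```

```text
0 side9.npz [199.8 148.8] [224.7 173.3]
0 top9.npz [168.1 210.9] [183.7 235.9]
0.004 side9.npz [198.9 148. ] [223.8 172.5]
0.004 top9.npz [167.7 211.6] [183.4 236.8]
stand changed px 3 of 1645
padlock changed px 0 of 750
can changed px 0 of 783
screwdr changed px 0 of 1020
rimlock changed px 0 of 1591
tray changed px 0 of 1564
hammer changed px 0 of 3480
30 [258.9 174. ] [130. 122. 111.]
210 [269.2 190.8] [130. 122. 112.]
-28 [269.2 173.9] [175. 165. 150.]
152 [259.1 190.9] [173. 163. 149.]
spanner bar patch before/after
(0.584369640231504, -0.05720765134256922) 0.9557253202354467
```

```bash
python3 -c "
from rig import bot
print(bot.hand_in())"
```

```text
the job is handed in; nothing more can be done
None
```

The job is handed in at about 34 s: the ring is turned to its stop and left open, the spanner is back in its stand, and the core lies in the V-rest against the stop as far as the last camera check shows; the other bench items look unmoved.

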